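Pack the air-sampling kit

TASK

Pack the air-sampling kit: lift the empty grey tray out of the blue one it is nested in and set it aside, then take every pump on the charging stand off its keyhole studs (up to the wide end of the slots, then off) and stand it upright in the blue tray without dropping it. Then stack the grey tray squarely on the blue one, turned half a turn, yellow tabs at opposite ends, so that it rests on the ledges above the pumps instead of nesting. Every filter cassette belongs standing upright in the grey tray; leave the tub and the two bottles where they are.

Things in the scene. Friction and masses are not known exactly. Their poses are not given: they have to be found in the camera images.
- stand: Fixed charging stand: upright board 300 mm wide (own y), 130 mm high, on a foot reaching 50 mm before it. Origin on the bench under the board's front face, which looks along own -x. Three places at y = -90, 0, 90 mm, some empty, each with two headed studs at y +-11.5 mm, 109.5 mm up: shank 5 mm, head 12 mm diameter, standing 9.5 mm out.
- pump0: Air-sampling pump, maybe absent: light grey box 48 mm wide (own y), 32 mm thick (x), 75 mm tall (z up), 0.2 to 0.4 kg; origin at its centre; screen on its front (-x), dark back (+x) to the board. Hangs on two studs by keyhole slots in its back at y +-11.5 mm: 8 mm slots, tops on the studs, wide ends (16 mm) below. Plain sides, free to grip near the top.
- pump1: Another pump, same as pump0, maybe absent. To free any pump: raise it straight up 22 to 27 mm (24.5 mm is the middle, it stops at 31 mm), which brings the wide ends of its slots to the stud heads; then draw it off along its own -x (away from the board), clear after 12 mm. Pumps hang 90 mm apart.
- pump2: Another pump, same as pump0, maybe absent.
- blue_tray: Blue stack-and-nest tray for the pumps, loose on the bench, 272 mm long over the flange (own y), 162 mm wide (x), 100 mm high, 0.4 kg. Origin at the centre of its grip bar, 74 mm above its underside; z up, y towards the end with two yellow rim tabs. The grip bar crosses its middle along x: 12 mm thick (along y), 120 mm long, 32 mm high, its top 10 mm below the rim.
- grey_tray: Grey tray, same model, origin and axes as the blue one; starts empty, nested in the blue tray the same way round, 32 mm above it, lifts straight out. Put back that way it would come down on the pumps; turned half a turn its feet rest on ledges inside the blue tray's end walls, 10 mm below the rim, and its origin is 90 mm above the blue tray's. Play: 7 mm each way.
- blue_tray_mark (a point): Middle of the blue tray's rim at the yellow-tab end: y = 130 mm, z = 26 mm in the tray's axes. In both trays the grip bar stands on a ridge 32 mm wide at the floor (3 mm thick), leaving two compartments, each clear at the floor from 16 to 101 mm from the centre along y and 62 mm to each side along x; walls lean outward 1 in 10.
- grey_tray_mark (a point): Middle of the grey tray's rim at the yellow-tab end: y = 130 mm, z = 26 mm in that tray's axes.
- cassette0: Filter cassette, maybe absent: white disc-shaped can with a black bottom and a red plug on top, 44 mm diameter, 34 mm tall, 30 g, standing on the bench. Origin at its centre, z up.
- cassette1: Another filter cassette, same as cassette0; maybe absent.
- cassette2: Another filter cassette, same as cassette0; maybe absent.
- tub: Bystander: grey sample tub with a white lid, 94 mm diameter, 66 mm tall. Origin at the centre of its underside.
- amber: Bystander: small amber bottle, 56 mm diameter, 105 mm tall. Origin at the centre of its underside.
- wash: Bystander: clear bottle with a blue cap, 72 mm diameter, 160 mm tall. Origin at the centre of its underside.

How it is judged:
By the outcome, as a careful person would: the job done as asked, in the order asked, and still so for the second after the job is handed in, with the robot touching nothing.
Of pump0, pump1, pump2 only 2 to 3 are there at a start; the rules pass over those that are not, and their reading is None.
Of cassette0, cassette1, cassette2 only 2 to 3 are there at a start; the rules pass over those that are not, and their reading is None.
At some moment in a run one of cassette0, cassette1, cassette2 may be knocked a few centimetres aside while the robot is not near it.
It also fails if it takes over 210 s, if anything falls off the work surface, if the arm or the gripper's body presses on something with over 40 N, if the wrist force passes 120 N, or if a joint passes its speed limit or range.

ROBOT

A 7-joint arm with a two-finger parallel gripper is mounted at the origin on the work surface. World frame = base frame: x ahead of the robot, y to its left, z up, the work surface at z = 0. Lengths are in m, angles in rad, forces in N, time in s.
With the tool pointing down it reaches from about 0.4 to 0.85 m from the base axis. Payload 4.5 kg.
Tool frame: the origin (TCP) lies at the very end of the fingers, on their centre line; the grasp point (between the pads) lies 19 mm behind it; y points along the fingers, x is the direction in which the jaws open and shut, and the axes are right-handed (so a half turn about y gives the same grasp; the last joint's range is limited). The gripper opens to 88 mm and grips with 3 to 60 N. Pads are 18 mm wide; open, the fingers measure 123 mm over their backs; the gripper's body (75 mm by 187 mm) begins 45 mm behind the grasp point.
Start: joints at [1.344, 0.689, -0.195, 1.565, 0.157, 0.902, -0.215], TCP at [0.161, -0.604, 0.239] pointing down, gripper open.
Joint ranges: [-3.01, 3.01], [-0.46, 2.08], [-1.47, 1.51], [0.13, 2.56], [-1, 4.14], [0.04, 2.09], [-2.66, 2.66]. Speed limits (rad/s): [2.57, 2.57, 3.14, 3.14, 3.14, 3.14, 3.14].

INTERFACE

Orientations are given as a unit quaternion [x, y, z, w].
In Python, from plant import r gives the robot as it stands.
- The arm moves only by the shell command python3 -m inch 'ROWS' [OPENING] [FORCE]. ROWS is JSON, a list of rows, each a list of 6 numbers: the shift along the tool's x, y, z in mm, then the turn, a rotation vector about the tool's x, y, z in rad. In form: [[x, y, z, ax, ay, az], ...]. A call has 1 to 12 rows; each row shifts and turns the commanded pose from where the row before left it, along the tool's axes as they then stand; what a row does not reach is not made up. A row lasts 1/12 s, in which the tool goes at most 41.7 mm and 7.16 degrees, less where a joint would pass 70% of its speed; a pose out of reach is approached as far as the arm can. A call is refused whole if a number of a shift passes 41.7 or a number of a turn 0.125, either way. A call with a gripper value outside its range is refused whole. OPENING is the finger opening in mm, from 0 to 88.1, set as the call begins (- or left out, the last holds). The fingers move at their own pace and stop on an object; FORCE is the grip in N (left out, the last holds). Time passes only in rows, so rows that do not move let the fingers close. It gives the time, the measured TCP pose, the force and the opening at its end, in the units of the state.
- r.get_state(): the state, without advancing time (a new reading comes with each control period).
- r.snapshot(name): name is "scene" or "top" or "wrist"; returns a dict with "img" (420x560x3 uint8, red, green, blue), "range_z" (420x560 float32, m along the optical axis (not along the pixel's ray), 0 where there is no reading), "mtx" (3x3 intrinsics, pixels), "camera_from_world" (4x4, takes a point from world to camera coordinates); the wrist camera has in their place "tool_from_camera" (4x4, takes a point from camera to tool coordinates, whose origin is the TCP and whose axes are the tool frame's). Camera axes: x right, y down, z forward; pixel columns grow to the right and rows downward; lengths in m; the calibration is good to about 2 mm. A picture is of the moment at which its call begins: read the wrist's pose just before it.
- r.finish_job(): hands the job in, once; it reports no verdict.
The state is a dict: "clock": time; "q": joint angles; "qd": joint speeds; "joint_torque": joint torques, N m; "tool_pos": TCP position; "eef_rot": TCP orientation; "contact_force": force on the tool from outside, world axes, zero at the start; "moment": the same for the moment, N m; "opening": opening from 0.0 (shut) to 1.0 (fully open).
Only numpy, scipy, OpenCV 4.12 (cv2) and the standard library are available. Lean on these libraries where they do the work, as an engineer would, in place of code of your own. Each camera call takes 0.05 s, during which the arm holds its last target.

## Working session

There is one attempt and no reset: what is moved stays moved. The work goes in short steps, Python scripts to look and compute and a shell command to move; the robot and the scene stay as the last step left them, time stands still between calls to the robot, and variables do not carry over. Pictures are saved under pics/ and viewed, and the job is handed in when it is done.

```bash
ls; mkdir -p pics; python3 - <<'E'
from plant import r
import cv2, numpy as np
s=r.get_state(); print({k:np.round(v,3).tolist() for k,v in s.items()})
for n in ["scene","top","wrist"]:
    d=r.snapshot(n); cv2.imwrite(f"pics/{n}0.png",d["img"][...,::-1]); np.savez(f"{n}0.npz",**d)
    print(n,{k:np.round(v,3).tolist() for k,v in d.items() if k not in("img","range_z")}, (d["range_z"]>0).mean())
E
```

```text
pics
{'clock': 0.0, 'q': [1.344, 0.69, -0.194, 1.566, 0.157, 0.902, -0.215], 'qd': [0.0, -0.0, -0.001, 0.0, 0.001, -0.001, -0.002], 'joint_torque': [-0.0, -52.756, -1.267, -15.343, -0.053, 0.007, 0.0], 'tool_pos': [0.161, -0.603, 0.238], 'eef_rot': [-0.56, 0.431, -0.43, 0.561], 'contact_force': [0.386, -0.04, 0.443], 'moment': [0.0, -0.041, -0.006], 'opening': 0.999}
scene {'mtx': [[395.086, 0.0, 282.444], [0.0, 395.086, 208.688], [0.0, 0.0, 1.0]], 'camera_from_world': [[0.892, 0.452, -0.012, -0.528], [0.352, -0.709, -0.611, -0.153], [-0.285, 0.541, -0.791, 1.224], [0.0, 0.0, 0.0, 1.0]]} 0.9958418367346938
top {'mtx': [[412.82, 0.0, 278.424], [0.0, 412.82, 210.631], [0.0, 0.0, 1.0]], 'camera_from_world': [[-0.019, -0.999, -0.031, 0.014], [-0.986, 0.024, -0.168, 0.588], [0.168, 0.027, -0.985, 1.077], [0.0, 0.0, 0.0, 1.0]]} 0.9959863945578231
wrist {'mtx': [[310.754, 0.0, 276.324], [0.0, 310.754, 208.085], [0.0, 0.0, 1.0]], 'tool_from_camera': [[1.0, 0.0, 0.0, 0.0], [-0.0, -0.312, 0.95, -0.146], [0.0, -0.95, -0.312, 0.081], [0.0, 0.0, 0.0, 1.0]]} 0.9959396258503401
```

View pics/scene0.png

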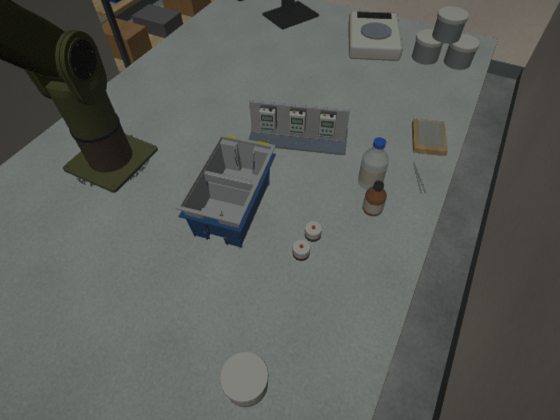

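View pics/top0.png

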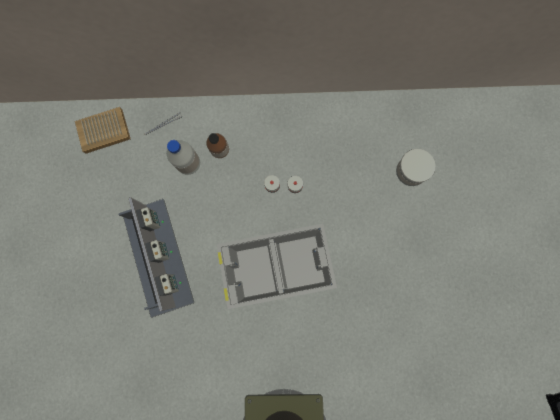

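View pics/wrist0.png

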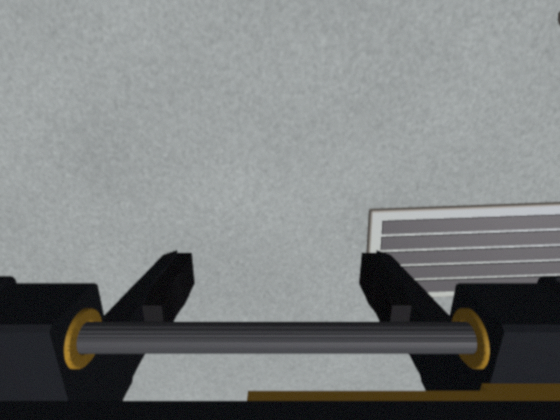

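The views show three pumps on the stand, the nested trays, and two cassettes. In the top view the cassettes are at about (272,183) and (295,184), the pumps at (147,217), (156,250) and (166,284), and the tray centre is near (278,266).

```bash
cat > lib.py <<'E'
import numpy as np, cv2
from scipy.spatial.transform import Rotation as R
def T(p,q):
    M=np.eye(4); M[:3,:3]=R.from_quat(q).as_matrix(); M[:3,3]=p; return M
def world_from_cam(d,state=None):
    if "camera_from_world" in d: return np.linalg.inv(d["camera_from_world"])
    return T(state["tool_pos"],state["eef_rot"])@d["tool_from_camera"]
def cloud(d,state=None):
    z=np.array(d["range_z"],float); h,w=z.shape; K=d["mtx"]
    u,v=np.meshgrid(np.arange(w),np.arange(h))
    P=np.stack([(u-K[0,2])/K[0,0]*z,(v-K[1,2])/K[1,1]*z,z],-1)
    W=world_from_cam(d,state); P=P@W[:3,:3].T+W[:3,3]; P[z==0]=np.nan; return P
def onplane(d,uv,zh,state=None):
    uv=np.atleast_2d(np.array(uv,float)); K=d["mtx"]; W=world_from_cam(d,state)
    ray=np.c_[(uv[:,0]-K[0,2])/K[0,0],(uv[:,1]-K[1,2])/K[1,1],np.ones(len(uv))]@W[:3,:3].T
    c=W[:3,3]; t=(zh-c[2])/ray[:,2]; return c+ray*t[:,None]
def snap(n,name):
    from plant import r
    s=r.get_state(); d=r.snapshot(n); cv2.imwrite(f"pics/{name}.png",d["img"][...,::-1]); np.savez(f"{name}.npz",**d)
    import pickle; pickle.dump(s,open(f"{name}.pkl","wb")); return s,d
def toolmove(target,yaxis=(0,0,-1),xaxis=None,s=None):
    """tool-frame shift (mm) & total rotation vector from current pose"""
    from plant import r
    s=s or r.get_state(); R0=R.from_quat(s["eef_rot"]).as_matrix()
    sh=R0.T@(np.array(target)-s["tool_pos"])*1000; return sh
E
python3 - <<'E'
from lib import *
t=dict(np.load("top0.npz")); s=dict(np.load("scene0.npz"))
Pt=cloud(t);Ps=cloud(s)
for P,n in((Pt,"top"),(Ps,"scene")):
    print(n,[np.round(np.nanmedian(P[...,2][(np.abs(P[...,2])<.02)&(P[...,0]<.7)])*1000,1)])
def show(P,uvs):
    for u,v in uvs: print((u,v),np.round(P[v,u]*1000))
show(Pt,[(147,212),(147,217),(156,250),(166,284),(130,203),(157,307),(136,250),(272,183),(295,184),(278,266),(220,245),(232,304),(320,232),(332,290),(217,143),(180,150),(417,165)])
hsv=cv2.cvtColor(t["img"],cv2.COLOR_RGB2HSV)
def m(lo,hi,mi=8):
    k=cv2.inRange(hsv,np.array(lo),np.array(hi)); n,l,st,c=cv2.connectedComponentsWithStats(k)
    return [(st[i,:5].tolist(),np.round(c[i],1).tolist()) for i in range(1,n) if st[i,4]>mi]
print("yellow",m((22,120,90),(35,255,255),5)); print("red",m((0,120,60),(8,255,255),3)); 
ims=cv2.resize(t["img"][180:330,100:350],None,fx=3,fy=3,interpolation=cv2.INTER_CUBIC); ims=np.clip(ims*1.6,0,255).astype(np.uint8)
cv2.imwrite("pics/topcrop.png",ims[...,::-1])
ims=cv2.resize(s["img"][90:260,170:360],None,fx=4,fy=3.5,interpolation=cv2.INTER_CUBIC); ims=np.clip(ims*1.6,0,255).astype(np.uint8)
cv2.imwrite("pics/scenecrop.png",ims[...,::-1])
E
```

```text
top [np.float64(-0.4)]
scene [np.float64(0.5)]
(147, 212) [580. 338. 123.]
(147, 217) [567. 336. 125.]
(156, 250) [482. 311. 124.]
(166, 284) [396. 283. 122.]
(130, 203) [603. 380. 131.]
(157, 307) [334. 341.   8.]
(136, 250) [492. 406.   7.]
(272, 183) [668.  18.  39.]
(295, 184) [664. -46.  39.]
(278, 266) [435.   3. 123.]
(220, 245) [490. 147. 131.]
(232, 304) [345. 117. 128.]
(320, 232) [ 519. -105.  119.]
(332, 290) [ 371. -141.   -4.]
(217, 143) [774. 165.  82.]
(180, 150) [740. 252. 134.]
(417, 165) [ 702. -379.   63.]
yellow [([218, 253, 4, 11, 26], [219.7, 258.1]), ([224, 289, 4, 11, 26], [225.6, 293.9])]
red [([271, 181, 2, 3, 5], [271.4, 182.2])]
```

View pics/topcrop.png

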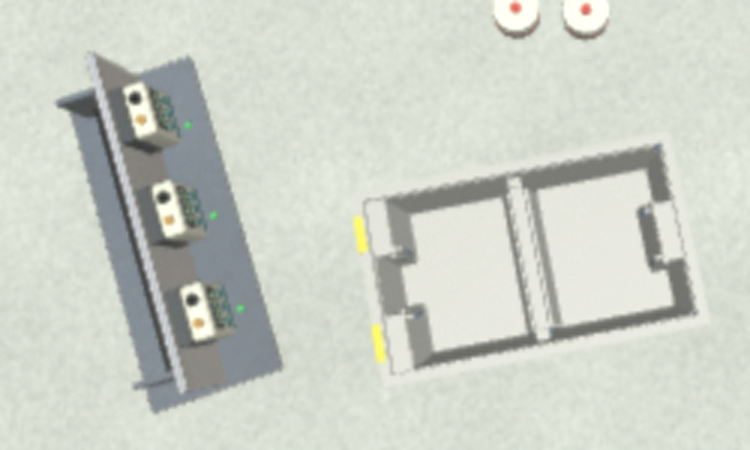

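View pics/scenecrop.png

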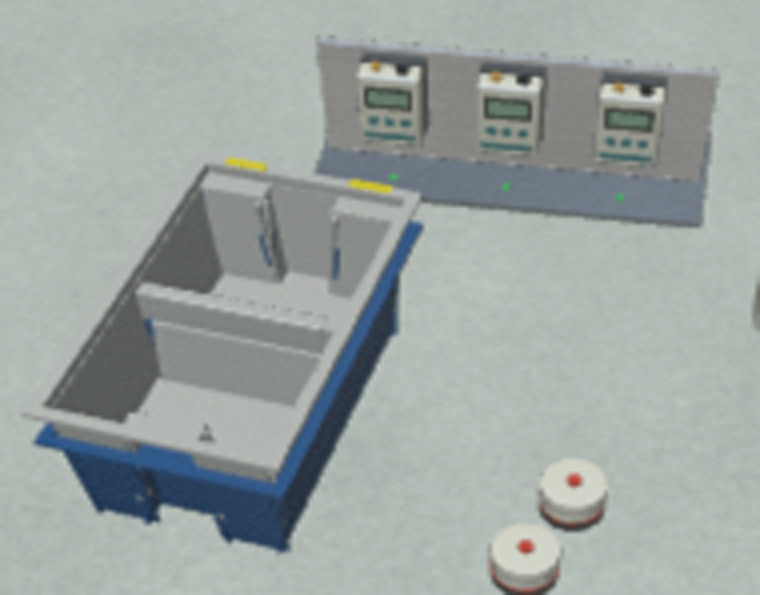

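```bash
python3 - <<'E'
from lib import *
t=dict(np.load("top0.npz")); s=dict(np.load("scene0.npz"))
for d,n in((t,"top"),(s,"scene")):
    P=cloud(d); x,y,z=P[...,0],P[...,1],P[...,2]
    m=(z>.118)&(z<.145)&(abs(x-.435)<.2)&(abs(y)<.18)
    print(n,"rim z",np.median(z[m]))
    rc=cv2.minAreaRect((P[m][:,:2]*1000).astype(np.float32)); print("tray rect",rc)
    # board
    m=(z>.1)&(z<.16)&(y>.24)&(x<.65)&(x>.3)
    Q=P[m]; print("board+pump zmax",np.percentile(Q[:,2],[50,99]))
    m2=m&(z>.1275); rc=cv2.minAreaRect((P[m2][:,:2]*1000).astype(np.float32)); print("board",rc,m2.sum())
    for c in((.572,.337),(.482,.311),(.396,.283)):
        mp=(np.hypot(x-c[0],y-c[1])<.03)&(z>.112)&(z<.1275)
        q=P[mp]*1000; print("pump",q.mean(0).round(1),cv2.minAreaRect(q[:,:2].astype(np.float32)),len(q))
    for c in((.668,.018),(.664,-.046)):
        mp=(np.hypot(x-c[0],y-c[1])<.03)&(z>.026); q=P[mp]*1000; print("cas",q.mean(0).round(1),(cv2.minEnclosingCircle(q[:,:2].astype(np.float32))))
    # any other objects above bench
    mm=((z>.012)&(x<.9)&(x>.2)&(abs(y)<.6)).astype(np.uint8); k,l,st,cc=cv2.connectedComponentsWithStats(mm)
    for i in range(1,k):
        if st[i,4]>15: print("obj",st[i,4],cc[i].round(),np.nanmedian(P[l==i],0).round(3),np.nanmax(z[l==i]).round(3))
E
```

```text
top rim z 0.12990631406394293
tray rect ((436.8186950683594, 8.904373168945312), (161.96841430664062, 273.2129211425781), 9.742387771606445)
board+pump zmax [0.12424286 0.13249539]
board ((480.28448486328125, 323.0411682128906), (298.0264587402344, 39.068058013916016), 17.526870727539062) 357
pump [567.4 344.2 122.8] ((566.9934692382812, 346.8385925292969), (47.89996337890625, 37.07304763793945), 19.10171127319336) 241
pump [481.5 317.2 122.8] ((481.31317138671875, 319.7464294433594), (47.76054382324219, 39.42753982543945), 19.308076858520508) 260
pump [395.2 289.9 123. ] ((395.66571044921875, 292.2754821777344), (47.271846771240234, 37.041873931884766), 17.183942794799805) 268
cas [671.   19.4  33.3] ((671.5994873046875, 19.371511459350586), 22.171419143676758)
cas [667.8 -45.9  33.8] ((668.1455078125, -46.13387680053711), 21.759931564331055)
obj 1533 [101. 130.] [0.844 0.518 0.023] 0.039
obj 421 [217. 145.] [0.772 0.166 0.071] 0.109
obj 826 [182. 156.] [0.731 0.252 0.108] 0.164
obj 1066 [416. 167.] [ 0.698 -0.375  0.065] 0.074
obj 209 [272. 183.] [0.669 0.018 0.033] 0.039
obj 208 [
[... 630 characters left out ...]
7.011138916015625, 39.841529846191406), 25.458240509033203) 165
pump [397.4 287.8 122.2] ((395.8022155761719, 290.27557373046875), (47.12716293334961, 39.23091506958008), 18.027088165283203) 169
cas [671.8  17.3  33.8] ((672.361083984375, 19.963706970214844), 23.370746612548828)
cas [668.7 -48.2  33.9] ((668.0259399414062, -46.18134307861328), 22.896560668945312)
obj 3067 [299. 120.] [0.488 0.324 0.091] 0.134
obj 987 [429. 135.] [0.848 0.504 0.029] 0.039
obj 6930 [228. 188.] [ 0.426 -0.003  0.097] 0.137
obj 1620 [374. 176.] [0.76  0.232 0.08 ] 0.162
obj 265 [313. 230.] [0.673 0.013 0.033] 0.041
obj 279 [301. 249.] [ 0.67  -0.052  0.033] 0.041
obj 2067 [244. 378.] [ 0.706 -0.385  0.066] 0.071
```

The tray centre is about (436,9) with x-axis yaw +9.8°. The stand's own y lies along 17.6° and its front faces (+0.30,−0.95). Next I need the tool axes for the first grasp.

```bash
cat >> lib.py <<'E'
def plan(target_mm,xdir_deg=None,tag=""):
    """print the tool-axes shift (mm) to target & yaw turn about tool y to align tool x with xdir_deg (mod 180)"""
    from plant import r
    s=r.get_state(); M=R.from_quat(s["eef_rot"]).as_matrix()
    p=np.array(s["tool_pos"])*1000
    print(tag,"t",round(s["clock"],2),"pos",p.round(1),"x-axis deg",np.degrees(np.arctan2(M[1,0],M[0,0])).round(2),"down",M[:,1].round(3),"open",round(s["opening"]*88.1,1),"F",np.round(s["contact_force"],1),"q",np.round(s["q"],2))
    if target_mm is not None: print("  shift now-axes",(M.T@(np.array(target_mm)-p)).round(1))
    if xdir_deg is not None:
        yaw=np.degrees(np.arctan2(M[1,0],M[0,0]))
        for x in (xdir_deg,xdir_deg+180):
            dy=(x-yaw+180)%360-180
            c,sn=np.cos(np.radians(x)),np.sin(np.radians(x))
            D=np.array([[c,0,sn],[sn,0,-c],[0,-1,0]])  # x, y(down), z=x cross y
            rv=R.from_matrix(M.T@D).as_rotvec()
            out=f"  turn to {x:.1f}: yaw {dy:.1f}deg rotvec(tool) {rv.round(3)}"
            if target_mm is not None: out+=f" shift after turn {(D.T@(np.array(target_mm)-p)).round(1)}"
            print(out)
E
python3 - <<'E'
from lib import *
plan([436.5,9,200],99.75)
E
```

```text
t 0.15 pos [ 161.  -603.4  238.1] x-axis deg -75.06 down [-0.     0.001 -1.   ] open 87.7 F [-0.  -0.1 -0.9] q [ 1.34  0.69 -0.19  1.57  0.16  0.9  -0.22]
  shift now-axes [-520.6   38.8  424.1]Traceback (most recent call last):
  File "<stdin>", line 2, in <module>
  File "lib.py", line 39, in plan
    rv=R.from_matrix(M.T@D).as_rotvec()
       ~~~~~~~~~~~~~^^^^^^^
  File "scipy/spatial/transform/_rotation.pyx", line 1143, in scipy.spatial.transform._rotation.Rotation.from_matrix
ValueError: Non-positive determinant (left-handed or null coordinate frame) in rotation matrix 0: [[-9.95891451e-01  1.33814896e-03  9.05451673e-02]
 [ 1.32173099e-03  9.99999097e-01 -2.41284712e-04]
 [ 9.05454084e-02  1.20617028e-04  9.95892321e-01]].
```

```bash
sed -i 's/D=np.array(\[\[c,0,sn\],\[sn,0,-c\],\[0,-1,0\]\])/D=np.array([[c,0,-sn],[sn,0,c],[0,-1,0]])/' lib.py
python3 - <<'E'
from lib import *
plan([436.5,9,200],99.75)
E
```

```text
t 0.15 pos [ 161.  -603.4  238.1] x-axis deg -75.06 down [-0.     0.001 -1.   ] open 87.7 F [-0.  -0.1 -0.9] q [ 1.34  0.69 -0.19  1.57  0.16  0.9  -0.22]
  shift now-axes [-520.6   38.8  424.1]
  turn to 99.8: yaw 174.8deg rotvec(tool) [-2.000e-03 -3.051e+00 -0.000e+00] shift after turn [ 556.9   38.1 -375.3]
  turn to 279.8: yaw -5.2deg rotvec(tool) [ 0.     0.091 -0.001] shift after turn [-556.9   38.1  375.3]
```

```bash
python3 -m inch '[[0,0,0,0,0.091,0],[-20,0,13.5,0,0,0],[-35,0,23.5,0,0,0],[-35,0,23.5,0,0,0],[-35,0,23.5,0,0,0],[-35,0,23.5,0,0,0],[-35,0,23.5,0,0,0],[-35,0,23.5,0,0,0],[-35,0,23.5,0,0,0],[-35,0,23.5,0,0,0],[-35,0,23.5,0,0,0],[-35,0,23.5,0,0,0]]' 40 20
python3 -m inch '[[-35,0,23.5,0,0,0],[-35,0,23.5,0,0,0],[-35,0,23.5,0,0,0],[-35,0,23.5,0,0,0],[-26,0,22,0,0,0],[-15,0,10,0,0,0],[-10,0,7,0,0,0],[0,0,0,0,0,0],[0,0,0,0,0,0]]'
python3 - <<'E'
from lib import *
plan([436.5,9,200],99.75)
s,d=snap("wrist","w1")
E
```

```text
clock: 1.15
tool_pos: [0.3419, -0.1998, 0.2388]
eef_rot: [-0.54, 0.456, -0.456, 0.541]
contact_force: [1.0, 0.2, 1.0]
opening: 0.453
clock: 1.9
tool_pos: [0.4393, 0.0073, 0.2385]
eef_rot: [0.541, -0.456, 0.455, -0.541]
contact_force: [0.0, -0.1, 0.1]
opening: 0.453
 t 1.9 pos [439.3   7.3 238.5] x-axis deg -80.2 down [-0.001 -0.    -1.   ] open 39.9 F [ 0.  -0.1  0.1] q [-0.06  0.46 -0.1   2.1   0.08  0.59 -1.61]
  shift now-axes [-2.1 38.5 -2.5]
  turn to 99.8: yaw 179.9deg rotvec(tool) [ 0.000e+00 -3.141e+00 -1.000e-03] shift after turn [ 2.1 38.5  2.5]
  turn to 279.8: yaw -0.1deg rotvec(tool) [0.001 0.001 0.   ] shift after turn [-2.1 38.5 -2.5]
```

View pics/w1.png

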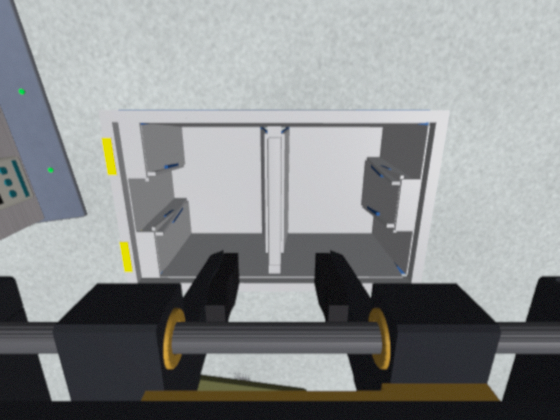

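The wrist view shows the bar at u≈274, centred between the jaws and square to them, with the tabs at left. I'll go down on the bar.

```bash
python3 -m inch '[[-2,20,-2.5,0,0,0],[0,25,0,0,0,0],[0,25,0,0,0,0],[0,25,0,0,0,0],[0,20,0,0,0,0],[0,15,0,0,0,0],[0,8,0,0,0,0],[0,3,0,0,0,0],[0,0,0,0,0,0]]' 40 45
python3 -m inch '[[0,0,0,0,0,0],[0,0,0,0,0,0],[0,0,0,0,0,0],[0,0,0,0,0,0],[0,0,0,0,0,0],[0,0,0,0,0,0],[0,0,0,0,0,0]]' 0 45
python3 - <<'E'
from lib import *
plan([450,-360,280])
E
```

```text
clock: 2.7
tool_pos: [0.4364, 0.0079, 0.0976]
eef_rot: [0.541, -0.456, 0.456, -0.54]
contact_force: [-0.1, -0.7, 0.1]
opening: 0.45
clock: 3.28
tool_pos: [0.4371, 0.0089, 0.0982]
eef_rot: [-0.54, 0.455, -0.456, 0.541]
contact_force: [-0.2, 0.8, 5.7]
opening: 0.129
 t 3.28 pos [437.1   8.9  98.2] x-axis deg -80.26 down [ 0.001  0.    -1.   ] open 11.4 F [-0.2  0.8  5.7] q [-0.11  0.74 -0.03  2.24  0.13  0.17 -1.66]
  shift now-axes [ 365.8 -181.8  -49.5]
```

```bash
python3 -m inch '[[0,-2,0,0,0,0],[0,-5,0,0,0,0],[0,-8,0,0,0,0],[0,-12,0,0,0,0],[0,-14,0,0,0,0],[0,-14,0,0,0,0],[0,-14,0,0,0,0],[0,-14,0,0,0,0],[0,-14,0,0,0,0],[0,-14,0,0,0,0],[0,-14,0,0,0,0],[0,-8,0,0,0,0]]'
python3 - <<'E'
from lib import *
plan([450,-360,220])
snap("scene","s2"); snap("wrist","w2")
E
```

```text
clock: 4.28
tool_pos: [0.4365, 0.0087, 0.2323]
eef_rot: [-0.54, 0.456, -0.456, 0.541]
contact_force: [0.1, 0.3, -4.3]
opening: 0.131
 t 4.28 pos [436.5   8.7 232.3] x-axis deg -80.28 down [ 0.001 -0.    -1.   ] open 11.6 F [ 0.1  0.3 -4.3] q [-0.06  0.46 -0.1   2.12  0.08  0.56 -1.62]
  shift now-axes [365.6  12.3 -49. ]
```

View pics/s2.png

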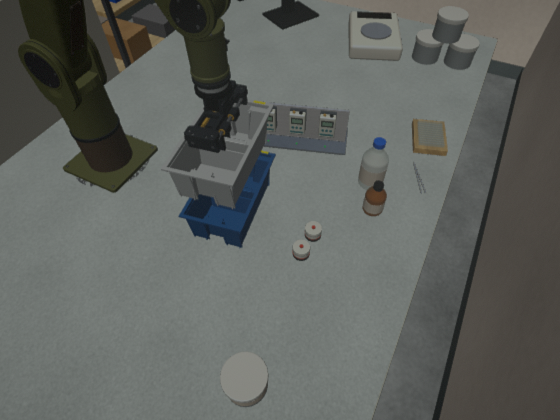

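The grey tray is clear and level above the blue one. I'll carry it to the free area at (450,−360).

```bash
python3 -m inch '[[10,0,-1.5,0,0,0],[20,0,-2.7,0,0,0],[30,0,-4,0,0,0],[38,0,-5,0,0,0],[38,0,-5,0,0,0],[38,0,-5,0,0,0],[38,0,-5,0,0,0],[38,0,-5,0,0,0],[38,0,-5,0,0,0],[34,0,-5,0,0,0],[28,0,-4,0,0,0],[16,0,-2.5,0,0,0]]'
python3 -m inch '[[0,10,0,0,0,0],[0,18,0,0,0,0],[0,22,0,0,0,0],[0,22,0,0,0,0],[0,22,0,0,0,0],[0,20,0,0,0,0],[0,16,0,0,0,0],[0,12,0,0,0,0],[0,8,0,0,0,0],[0,5,0,0,0,0],[0,3,0,0,0,0],[0,0,0,0,0,0]]'
python3 - <<'E'
from lib import *
plan([450,-360,66])
E
```

```text
clock: 5.38
tool_pos: [0.4469, -0.3656, 0.229]
eef_rot: [0.54, -0.458, 0.457, -0.538]
contact_force: [0.8, -0.9, -3.7]
opening: 0.133
clock: 6.38
tool_pos: [0.4496, -0.3603, 0.0725]
eef_rot: [0.541, -0.456, 0.456, -0.541]
contact_force: [-0.0, -0.4, -3.5]
opening: 0.132
 t 6.38 pos [ 449.6 -360.3   72.5] x-axis deg -80.26 down [-0.  0. -1.] open 11.6 F [-0.  -0.4 -3.5] q [ 0.65  0.87 -0.1   1.84  0.18  0.45 -0.97]
  shift now-axes [-0.2  6.5  0.4]
```

```bash
python3 -m inch '[[0,2,0,0,0,0],[0,2,0,0,0,0],[0,1,0,0,0,0],[0,1,0,0,0,0],[0,0.5,0,0,0,0],[0,0,0,0,0,0]]'
python3 -m inch '[[0,0,0,0,0,0],[0,0,0,0,0,0],[0,0,0,0,0,0],[0,0,0,0,0,0],[0,0,0,0,0,0]]' 40
python3 - <<'E'
from lib import *
plan([450,-360,220])
E
```

```text
clock: 6.88
tool_pos: [0.4497, -0.3604, 0.0664]
eef_rot: [0.541, -0.456, 0.456, -0.541]
contact_force: [-0.1, 0.2, -3.8]
opening: 0.131
clock: 7.3
tool_pos: [0.4498, -0.3605, 0.0664]
eef_rot: [-0.541, 0.456, -0.456, 0.541]
contact_force: [1.0, 0.5, -0.4]
opening: 0.449
 t 7.3 pos [ 449.8 -360.5   66.4] x-axis deg -80.27 down [ 0. -0. -1.] open 39.5 F [ 1.   0.5 -0.4] q [ 0.65  0.88 -0.1   1.84  0.18  0.43 -0.97]
  shift now-axes [  -0.4 -153.6    0.3]
```

```bash
python3 -m inch '[[0,-10,0,0,0,0],[0,-20,0,0,0,0],[0,-25,0,0,0,0],[0,-20,0,0,-0.06,0],[0,-20,0,0,-0.122,0],[0,-20,0,0,-0.122,0],[0,-20,0,0,-0.122,0],[0,-20,0,0,-0.122,0],[0,-15,0,0,-0.122,0],[0,-10,0,0,-0.122,0],[0,0,0,0,-0.122,0],[0,0,0,0,-0.122,0]]' 64 30
python3 - <<'E'
from lib import *
plan([410,245,245],17.6)
t=dict(np.load("top0.npz")); s=dict(np.load("scene0.npz"))
a=np.radians(17.6); ey=np.array([np.cos(a),np.sin(a)]); n=np.array([-np.sin(a),np.cos(a)])
for d in(t,s):
    P=cloud(d); x,y,z=P[...,0],P[...,1],P[...,2]
    for c in((.567,.346),(.4815,.319),(.3957,.292)):
        mp=(np.hypot(x-c[0],y-c[1])<.035)&(z>.118)&(z<.1275)
        q=P[mp][:,:2]*1000; print("along",np.percentile(q@ey,[2,50,98]).round(1),"normal",np.percentile(q@n,[2,50,98]).round(1))
    m=(z>.128)&(z<.14)&(y>.24)&(x<.65)&(x>.3); q=P[m][:,:2]*1000
    print("board along",np.percentile(q@ey,[1,99]),"normal",np.percentile(q@n,[2,50,98]))
    # foot front edge
    m=(z>.004)&(z<.012)&(y>.22)&(x<.65)&(x>.3); q=P[m][:,:2]*1000; q=q[(q@n)<260]
    print("foot front normal",np.percentile(q@n,[1,3,5]))
E
```

```text
clock: 8.3
tool_pos: [0.4498, -0.3608, 0.248]
eef_rot: [0.696, -0.126, 0.127, -0.695]
contact_force: [-0.1, 0.1, -0.2]
opening: 0.727
 t 8.3 pos [ 449.8 -360.8  248. ] x-axis deg -20.59 down [ 0.002 -0.002 -1.   ] open 64.0 F [-0.1  0.1 -0.2] q [ 0.88  0.64 -0.48  1.7   0.37  0.89 -0.11]
  shift now-axes [-250.3    1.7  553.1]
  turn to 17.6: yaw 38.2deg rotvec(tool) [ 0.002 -0.666  0.002] shift after turn [145.2   3.  589.4]
  turn to 197.6: yaw -141.8deg rotvec(tool) [-2.000e-03  2.475e+00  3.000e-03] shift after turn [-145.2    3.  -589.4]
along [621.8 644.6 668.9] normal [141.8 160.2 179.7]
along [531.9 555.4 579.4] normal [141.5 159.8 178. ]
along [442.4 465.8 490.3] normal [142.1 159.4 176.5]
board along [409.64269612 701.3535233 ] normal [149.98032687 177.19302299 181.58487138]
foot front normal [ 84.05753618 123.91477214 125.00025839]
along [619.8 644.1 670.5] normal [140.6 161.  178. ]
along [530.4 555.1 581.6] normal [140.2 159.2 176.4]
along [439.2 466.2 491.3] normal [139.9 159.1 177. ]
board along [409.62573306 701.51969154] normal [148.20019819 176.63471395 182.90550389]
foot front normal [102.9354601  123.58325883 124.66421611]
```

```bash
python3 -m inch '[[0,0,0,0,-0.111,0],[0,0,0,0,-0.111,0],[0,0,0,0,-0.111,0],[0,0,0,0,-0.111,0],[0,0,0,0,-0.111,0],[0,0,0,0,-0.111,0],[4.6,0,20,0,0,0],[8,0,35,0,0,0],[9,0,39,0,0,0],[9,0,39,0,0,0],[9,0,39,0,0,0],[9,0,39,0,0,0]]' 64 30
python3 -m inch '[[9,0,39,0,0,0],[9,0,39,0,0,0],[9,0,39,0,0,0],[9,0,39,0,0,0],[9,0,39,0,0,0],[9,0,39,0,0,0],[9,0,39,0,0,0],[8,0,35,0,0,0],[5,0,25,0,0,0],[3,0,15,0,0,0],[0,0,0,0,0,0],[0,0,0,0,0,0]]'
python3 - <<'E'
from lib import *
plan([396.4,291.5,93.5],17.6)
snap("wrist","w3")
E
```

```text
clock: 9.3
tool_pos: [0.4329, -0.1431, 0.247]
eef_rot: [0.7, 0.106, -0.106, -0.699]
contact_force: [-0.1, 1.1, 1.0]
opening: 0.726
clock: 10.3
tool_pos: [0.4056, 0.2114, 0.2466]
eef_rot: [0.699, 0.107, -0.106, -0.699]
contact_force: [0.0, -0.5, -0.2]
opening: 0.727
 t 10.3 pos [405.6 211.4 246.6] x-axis deg 17.34 down [ 0.001 -0.001 -1.   ] open 64.1 F [ 0.  -0.5 -0.2] q [-0.16  0.52 -0.63  2.03  0.45  0.74 -0.78]
  shift now-axes [ 15.  153.   79.4]
  turn to 17.6: yaw 0.3deg rotvec(tool) [ 0.001 -0.005  0.   ] shift after turn [ 15.4 153.1  79.2]
  turn to 197.6: yaw -179.7deg rotvec(tool) [-1.000e-03  3.137e+00  2.000e-03] shift after turn [-15.4 153.1 -79.2]
```

View pics/w3.png

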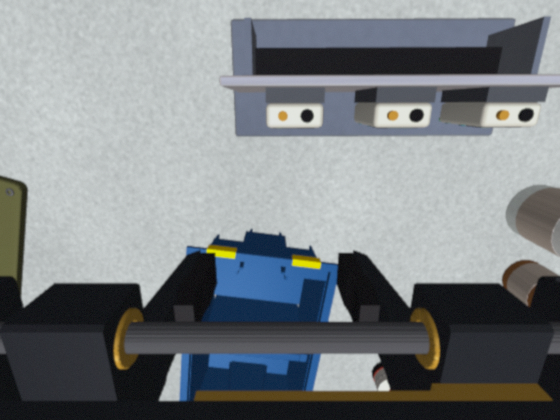

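The wrist view has the board level in the image, so the yaw is aligned. The nearest pump's top spans u 267–322, v 103–128. I'll cast those onto z=122.5 mm to check the centre.

```bash
python3 - <<'E'
from lib import *
import pickle
d=dict(np.load("w3.npz")); s=pickle.load(open("w3.pkl","rb"))
img=d["img"]; hsv=cv2.cvtColor(img,cv2.COLOR_RGB2HSV)
P=cloud(d,s)
m=(P[...,2]>.116)&(P[...,2]<.128)&(P[...,1]>.25)
k=cv2.inRange(hsv,(0,0,120),(180,70,255))&(m*255).astype(np.uint8)
n,l,st,c=cv2.connectedComponentsWithStats(k)
a=np.radians(17.6); ey=np.array([np.cos(a),np.sin(a)]); nn=np.array([-np.sin(a),np.cos(a)])
for i in range(1,n):
    if st[i,4]>150:
        q=onplane(d,np.argwhere(l==i)[:,::-1],.1225,s)[:,:2]*1000; al,no=q@ey,q@nn
        print(st[i],np.percentile(al,[1,99]).round(1),np.percentile(no,[1,99]).round(1))
E
```

```text
[ 477   88   72   40 1231] [621.  670.8] [142.2 164.2]
[ 266  103   58   25 1196] [441.8 488.5] [143.  162.3]
[ 372  103   60   25 1179] [531.4 578.3] [142.6 161.9]
```

```bash
python3 -m inch '[[3,0,16,0,-0.005,0],[5,0,27,0,0,0],[4,0,20,0,0,0],[3,0,12,0,0,0],[0,0,4.5,0,0,0],[0,20,0,0,0,0],[0,25,0,0,0,0],[0,25,0,0,0,0],[0,22,0,0,0,0],[0,15,0,0,0,0],[0,8,0,0,0,0],[0,0,0,0,0,0]]' 64 30
python3 - <<'E'
from lib import *
plan([396.2,291.5,93.5],17.6)
snap("wrist","w4")
E
```

```text
clock: 11.35
tool_pos: [0.396, 0.2893, 0.1299]
eef_rot: [0.7, 0.106, -0.108, -0.698]
contact_force: [-0.4, -0.3, -0.4]
opening: 0.726
 t 11.35 pos [396.  289.3 129.9] x-axis deg 17.44 down [-0.002 -0.004 -1.   ] open 64.0 F [-0.4 -0.3 -0.4] q [-0.45  0.73 -0.45  2.05  0.65  0.5  -1.08]
  shift now-axes [ 0.9 36.4  2.2]
  turn to 17.6: yaw 0.2deg rotvec(tool) [ 0.003 -0.003 -0.003] shift after turn [ 0.8 36.4  2. ]
  turn to 197.6: yaw -179.8deg rotvec(tool) [0.005 3.139 0.005] shift after turn [-0.8 36.4 -2. ]
```

View pics/w4.png

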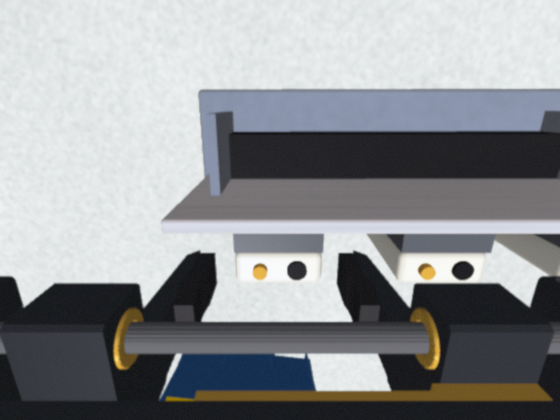

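The pump sits centred between the fingers, at u≈278 against the jaw centre at 276. I'll go down and close.

```bash
python3 -m inch '[[0.9,12,2,0.003,-0.003,-0.003],[0,12,0,0,0,0],[0,8,0,0,0,0],[0,4,0,0,0,0],[0,0,0,0,0,0]]' 64 30
python3 -m inch '[[0,0,0,0,0,0],[0,0,0,0,0,0],[0,0,0,0,0,0],[0,0,0,0,0,0],[0,0,0,0,0,0]]' 30 30
python3 - <<'E'
from lib import *
plan([396.2,291.5,93.5],17.6)
E
```

```text
clock: 11.82
tool_pos: [0.3966, 0.2937, 0.0952]
eef_rot: [-0.698, -0.11, 0.108, 0.7]
contact_force: [0.3, 0.2, 0.2]
opening: 0.728
clock: 12.23
tool_pos: [0.3966, 0.2938, 0.0956]
eef_rot: [-0.698, -0.11, 0.108, 0.7]
contact_force: [-0.3, -0.8, 2.6]
opening: 0.539
 t 12.23 pos [396.6 293.8  95.6] x-axis deg 17.69 down [ 0.002  0.004 -1.   ] open 47.5 F [-0.3 -0.8  2.6] q [-0.5   0.79 -0.38  2.07  0.72  0.41 -1.14]
  shift now-axes [-1.1  2.  -2.1]
  turn to 17.6: yaw -0.1deg rotvec(tool) [-0.003  0.002  0.003] shift after turn [-1.1  2.1 -2.1]
  turn to 197.6: yaw 179.9deg rotvec(tool) [ 0.005 -3.14   0.004] shift after turn [1.1 2.1 2.1]
```

```bash
python3 -m inch '[[0,-2,0,0,0,0],[0,-4,0,0,0,0],[0,-5,0,0,0,0],[0,-5,0,0,0,0],[0,-4,0,0,0,0],[0,-3,0,0,0,0],[0,-1.5,0,0,0,0],[0,0,0,0,0,0],[0,0,0,0,0,0]]' 30 30
python3 - <<'E'
from lib import *
plan([396.2,291.5,120],17.6)
E
```

```text
clock: 12.98
tool_pos: [0.3965, 0.2939, 0.1197]
eef_rot: [-0.697, -0.11, 0.108, 0.7]
contact_force: [0.6, 0.0, -3.0]
opening: 0.54
 t 12.98 pos [396.5 293.9 119.7] x-axis deg 17.7 down [ 0.002  0.004 -1.   ] open 47.5 F [ 0.6  0.  -3. ] q [-0.46  0.75 -0.43  2.06  0.67  0.47 -1.1 ]
  shift now-axes [-1.  -0.3 -2.2]
  turn to 17.6: yaw -0.1deg rotvec(tool) [-0.003  0.002  0.003] shift after turn [-1.  -0.3 -2.2]
  turn to 197.6: yaw 179.9deg rotvec(tool) [ 0.005 -3.14   0.005] shift after turn [ 1.  -0.3  2.2]
```

```bash
python3 -m inch '[[0,0,-2,0,0,0],[0,0,-4,0,0,0],[0,0,-5,0,0,0],[0,0,-5,0,0,0],[0,0,-5,0,0,0],[0,0,-8,0,0,0],[0,0,-8,0,0,0],[0,0,-6,0,0,0],[0,0,0,0,0,0]]' 30 30
python3 - <<'E'
from lib import *
a=np.radians(9.75); x=np.array([np.cos(a),np.sin(a)]); y=np.array([-np.sin(a),np.cos(a)])
for c in(36,80,-58): print(c,np.round(np.array([436.5,9])+c*y,1))
snap("wrist","w5"); snap("scene","s5")
plan([422.9,87.8,190],9.75)
E
```

```text
clock: 13.73
tool_pos: [0.4101, 0.2504, 0.1194]
eef_rot: [-0.698, -0.109, 0.107, 0.699]
contact_force: [-0.1, -1.3, -2.9]
opening: 0.543
36 [430.4  44.5]
80 [423.   87.8]
-58 [446.3 -48.2]
 t 13.83 pos [409.7 252.7 119.6] x-axis deg 17.66 down [ 0.002  0.004 -1.   ] open 47.4 F [-0.3 -0.6 -2. ] q [-0.38  0.74 -0.43  2.09  0.7   0.45 -1.05]
  shift now-axes [ -37.2  -71.  -160.9]
  turn to 9.8: yaw -7.9deg rotvec(tool) [-0.003  0.138  0.003] shift after turn [ -14.9  -70.4 -164.7]
  turn to 189.8: yaw 172.1deg rotvec(tool) [ 0.004 -3.003  0.005] shift after turn [ 14.9 -70.4 164.7]
```

View pics/w5.png

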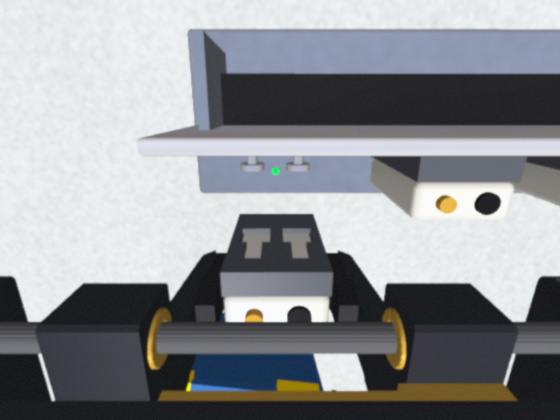

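View pics/s5.png

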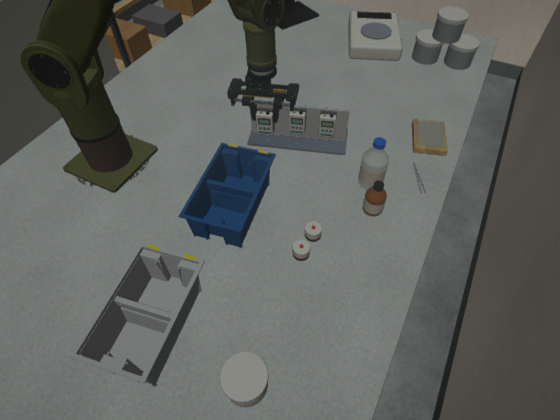

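The pump is off its studs and held upright. The blue tray is empty and the grey tray stands aside. I'll re-measure both trays.

```bash
cat >> lib.py <<'E'
def rim(P,zc,c,tol=.012,rad=.2):
    x,y,z=P[...,0],P[...,1],P[...,2]
    m=(abs(z-zc)<tol)&(np.hypot(x-c[0],y-c[1])<rad)
    q=(P[m][:,:2]*1000).astype(np.float32); 
    rc=cv2.minAreaRect(q); return rc,m.sum()
def rimfit(P,zc,c,ang,tol=.008,rad=.19):
    a=np.radians(ang); ex=np.array([np.cos(a),np.sin(a)]); ey=np.array([-ex[1],ex[0]])
    x,y,z=P[...,0],P[...,1],P[...,2]
    m=(abs(z-zc)<tol)&(np.hypot(x-c[0],y-c[1])<rad); q=P[m][:,:2]*1000
    u,v=np.percentile(q@ex,[1,99]),np.percentile(q@ey,[1,99])
    return (u.mean()*ex+v.mean()*ey).round(1),np.diff(u).round(1),np.diff(v).round(1)
E
python3 - <<'E'
from lib import *
snap("top","t5")
for n in("s5","t5"):
    P=cloud(dict(np.load(n+".npz")))
    print(n,"blue",rim(P,.1,(.4365,.009)),"grey",rim(P,.1,(.45,-.36)))
    print(rimfit(P,.1,(.4365,.009),9.75),rimfit(P,.1,(.45,-.36),9.75))
E
```

```text
s5 blue (((435.5711364746094, 8.567779541015625), (164.531494140625, 275.5380554199219), 9.882723808288574), np.int64(1710)) grey (((448.52801513671875, -360.0836486816406), (164.1170196533203, 274.06365966796875), 9.600865364074707), np.int64(3227))
(array([436. ,   8.3]), array([162.4]), array([272.6])) (array([ 448.9, -360.7]), array([162.3]), array([271.6]))
t5 blue (((436.9052429199219, 8.99761962890625), (162.1094970703125, 273.3193054199219), 9.83322811126709), np.int64(1898)) grey (((449.75567626953125, -360.61834716796875), (162.03988647460938, 274.7776184082031), 9.856725692749023), np.int64(1997))
(array([436.9,   8.6]), array([161.3]), array([271.4])) (array([ 449.7, -360.5]), array([161.2]), array([272.2]))
```

View pics/t5.png

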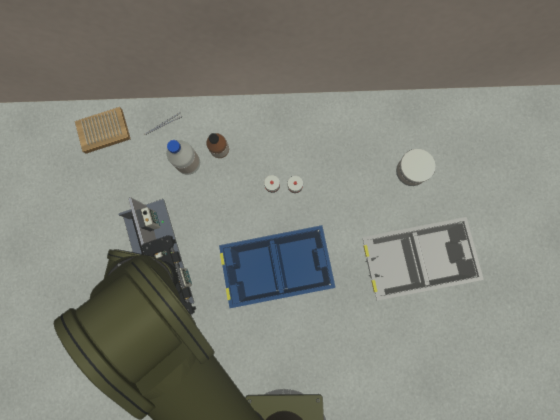

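```bash
python3 -m inch '[[0,-6,0,0,0,0],[0,-12,0,0,0.046,0],[0,-15,0,0,0.046,0],[0,-15,0,0,0.046,0],[0,-9,-8,0,0,0],[-1,0,-18,0,0,0],[-3,0,-28,0,0,0],[-3,0,-30,0,0,0],[-3,0,-30,0,0,0],[-3,0,-26,0,0,0],[-2,0,-16,0,0,0],[0,0,-8,0,0,0]]' 30 30
python3 -m inch '[[0,0,0,0,0,0],[0,0,0,0,0,0]]'
python3 - <<'E'
from lib import *
plan([423.0,87.5,53],9.8)
snap("wrist","w6")
E
```

```text
clock: 14.88
tool_pos: [0.4221, 0.0859, 0.1762]
eef_rot: [-0.704, -0.06, 0.059, 0.705]
contact_force: [-0.7, -0.5, -2.2]
opening: 0.544
clock: 15.05
tool_pos: [0.423, 0.0898, 0.1763]
eef_rot: [-0.703, -0.062, 0.059, 0.706]
contact_force: [-0.0, 0.0, -3.1]
opening: 0.544
 t 15.05 pos [423.   89.8 176.3] x-axis deg 9.83 down [ 0.003  0.005 -1.   ] open 47.9 F [-0.   0.  -3.1] q [ 0.02  0.6  -0.51  2.18  0.61  0.5  -0.8 ]
  shift now-axes [ -0.9 123.3  -2.8]
  turn to 9.8: yaw -0.0deg rotvec(tool) [-0.005  0.     0.004] shift after turn [ -0.4 123.3  -2.3]
  turn to 189.8: yaw 180.0deg rotvec(tool) [ 0.006 -3.141  0.007] shift after turn [  0.4 123.3   2.3]
```

View pics/w6.png

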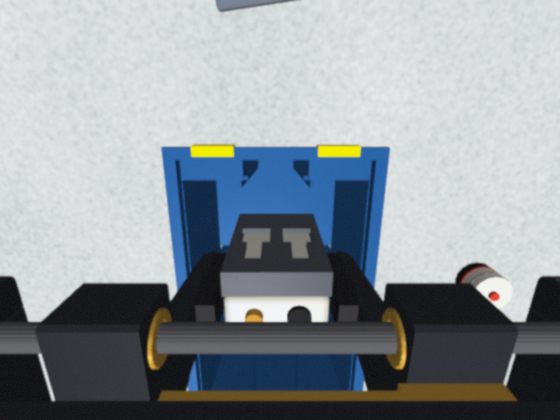

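```bash
python3 -m inch '[[-0.7,12,-2.5,-0.005,0,0.004],[0,18,0,0,0,0],[0,20,0,0,0,0],[0,20,0,0,0,0],[0,18,0,0,0,0],[0,14,0,0,0,0],[0,10,0,0,0,0],[0,6,0,0,0,0],[0,2,0,0,0,0],[0,0,0,0,0,0],[0,0,0,0,0,0]]' 30 30
python3 - <<'E'
from lib import *
plan([423.0,87.5,53],9.8)
E
```

```text
clock: 16.02
tool_pos: [0.4225, 0.087, 0.0561]
eef_rot: [0.705, 0.061, -0.061, -0.704]
contact_force: [-0.3, 0.1, -2.4]
opening: 0.539
 t 16.02 pos [422.5  87.   56.1] x-axis deg 9.9 down [-0.    -0.001 -1.   ] open 47.5 F [-0.3  0.1 -2.4] q [-0.26  0.83 -0.08  2.27  0.94  0.07 -1.08]
  shift now-axes [0.6 3.1 0.4]
  turn to 9.8: yaw -0.1deg rotvec(tool) [ 0.001  0.002 -0.001] shift after turn [0.6 3.1 0.4]
  turn to 189.8: yaw 179.9deg rotvec(tool) [-1.00e-03 -3.14e+00 -1.00e-03] shift after turn [-0.6  3.1 -0.4]
```

```bash
python3 -m inch '[[0,1,0,0,0,0],[0,1,0,0,0,0],[0,1,0,0,0,0],[0,0,0,0,0,0]]' 30 30
python3 -m inch '[[0,0.7,0,0,0,0],[0,0.7,0,0,0,0],[0,0,0,0,0,0]]' 30 30
python3 - <<'E'
from lib import *
plan([423.0,87.5,53],9.8)
E
```

```text
clock: 16.35
tool_pos: [0.4223, 0.0858, 0.053]
eef_rot: [0.705, 0.06, -0.061, -0.704]
contact_force: [1.1, -0.1, -2.1]
opening: 0.542
clock: 16.6
tool_pos: [0.4222, 0.0857, 0.0515]
eef_rot: [0.705, 0.06, -0.061, -0.704]
contact_force: [0.4, -0.7, -2.5]
opening: 0.541
 t 16.6 pos [422.2  85.7  51.5] x-axis deg 9.79 down [-0.001 -0.002 -1.   ] open 47.6 F [ 0.4 -0.7 -2.5] q [-0.27  0.84 -0.06  2.27  0.99  0.06 -1.13]
  shift now-axes [ 1.1 -1.5  1.6]
  turn to 9.8: yaw 0.0deg rotvec(tool) [ 0.002 -0.    -0.001] shift after turn [ 1.1 -1.5  1.6]
  turn to 189.8: yaw -180.0deg rotvec(tool) [2.000e-03 3.141e+00 3.000e-03] shift after turn [-1.1 -1.5 -1.6]
```

```bash
python3 -m inch '[[0,0.7,0,0,0,0],[0,0.5,0,0,0,0],[0,0,0,0,0,0]]' 30 30
python3 - <<'E'
from lib import *
plan([423.0,87.5,50],9.8)
E
```

```text
clock: 16.85
tool_pos: [0.4222, 0.0858, 0.0503]
eef_rot: [0.705, 0.06, -0.061, -0.704]
contact_force: [-0.5, -0.0, -3.4]
opening: 0.544
 t 16.85 pos [422.2  85.8  50.3] x-axis deg 9.8 down [-0.001 -0.002 -1.   ] open 48.0 F [-0.5 -0.  -3.4] q [-0.27  0.84 -0.06  2.27  1.01  0.05 -1.15]
  shift now-axes [1.1 0.3 1.5]
  turn to 9.8: yaw -0.0deg rotvec(tool) [ 0.002  0.    -0.002] shift after turn [1.1 0.3 1.5]
  turn to 189.8: yaw 180.0deg rotvec(tool) [-2.000e-03 -3.142e+00 -3.000e-03] shift after turn [-1.1  0.3 -1.5]
```

```bash
python3 - <<'E'
from lib import *
s,d=snap("wrist","w7"); P=cloud(d,s)
q=P[270:325:6,240:320:12,2]*1000
print(q.round(0))
import pickle
d6=dict(np.load("w6.npz"));s6=pickle.load(open("w6.pkl","rb")); P6=cloud(d6,s6); print((P6[270:325:6,240:320:12,2]*1000).round(0), s6["tool_pos"])
E
```

```text
[[ 78.  78.  77.  77.  77.  77.  79.]
 [ 80.  79.  79.  80.  79.  79.  79.]
 [ 79.  80.  79.  79.  78.  81.  79.]
 [ 79.  80.  80.  80.  79.  79.  80.]
 [ 79.  80.  80.  80.  79.  80.  79.]
 [ 78.  79.  80.  79.  78.  79.  79.]
 [ 79.  79.  79.  79.  79.  80.  79.]
 [ 79.  81.  80.  80.  80.  82.  79.]
 [ 79.  83.  80.  80.  81.  81.  79.]
 [128. 128. 128. 127. 128. 128. 127.]]
[[203. 205. 203. 204. 204. 203. 203.]
 [206. 206. 205. 206. 205. 205. 206.]
 [206. 206. 205. 206. 206. 206. 205.]
 [205. 205. 205. 206. 206. 206. 205.]
 [205. 205. 205. 206. 206. 206. 206.]
 [205. 205. 204. 205. 205. 205. 205.]
 [205. 205. 205. 206. 204. 206. 206.]
 [205. 207. 206. 206. 206. 208. 205.]
 [205. 210. 206. 205. 209. 208. 206.]
 [254. 254. 255. 254. 254. 254. 254.]] [0.4230241  0.08978779 0.17634308]
```

View pics/w7.png

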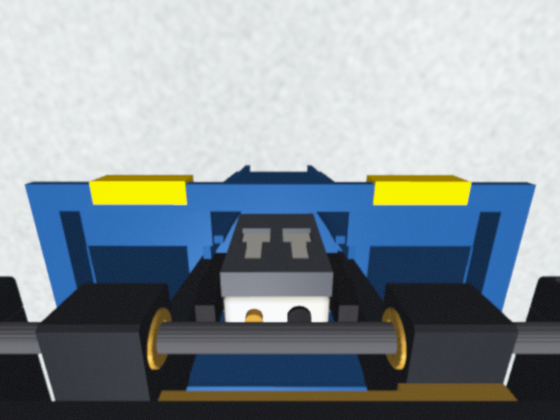

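```bash
python3 -m inch '[[0,0.7,0,0,0,0],[0,0.5,0,0,0,0],[0,0,0,0,0,0]]' 30 30
python3 - <<'E'
from lib import *
plan([423.0,87.5,50],9.8)
E
```

```text
clock: 17.15
tool_pos: [0.4222, 0.0858, 0.0494]
eef_rot: [0.705, 0.06, -0.061, -0.704]
contact_force: [-0.2, -0.8, 1.5]
opening: 0.543
 t 17.15 pos [422.2  85.8  49.4] x-axis deg 9.81 down [-0.001 -0.002 -1.   ] open 47.9 F [-0.2 -0.8  1.5] q [-0.27  0.84 -0.06  2.27  1.05  0.05 -1.19]
  shift now-axes [ 1.1 -0.6  1.5]
  turn to 9.8: yaw -0.0deg rotvec(tool) [ 0.002  0.    -0.001] shift after turn [ 1.1 -0.6  1.5]
  turn to 189.8: yaw 180.0deg rotvec(tool) [-2.000e-03 -3.141e+00 -3.000e-03] shift after turn [-1.1 -0.6 -1.5]
```

```bash
python3 -m inch '[[0,0,0,0,0,0],[0,0,0,0,0,0],[0,0,0,0,0,0],[0,0,0,0,0,0]]' 60 30
python3 -m inch '[[0,-5,0,0,0,0],[0,-12,0,0,0,0],[0,-20,0,0,0,0],[0,-25,0,0,0,0],[0,-25,0,0,0,0],[0,-25,0,0,0,0],[0,-25,0,0,0,0],[0,-20,0,0,0,0],[0,-10,0,0,0,0],[0,0,0,0,0,0]]' 64 30
python3 - <<'E'
from lib import *
plan([481.5,318.3,215],17.6)
snap("wrist","w8")
E
```

```text
clock: 17.48
tool_pos: [0.4223, 0.0858, 0.0492]
eef_rot: [0.705, 0.06, -0.061, -0.704]
contact_force: [0.3, -0.2, 0.6]
opening: 0.679
clock: 18.32
tool_pos: [0.4235, 0.0863, 0.218]
eef_rot: [0.705, 0.061, -0.059, -0.704]
contact_force: [0.7, 0.3, -0.0]
opening: 0.728
 t 18.32 pos [423.5  86.3 218. ] x-axis deg 9.75 down [ 0.003 -0.001 -1.   ] open 64.1 F [ 0.7  0.3 -0. ] q [ 0.14  0.55 -0.69  2.13  0.58  0.65 -0.78]
  shift now-axes [ 96.5   2.9 218.9]
  turn to 17.6: yaw 7.9deg rotvec(tool) [ 0.002 -0.137  0.003] shift after turn [125.5   3.  203.6]
  turn to 197.6: yaw -172.1deg rotvec(tool) [-4.000e-03  3.005e+00  3.000e-03] shift after turn [-125.5    3.  -203.6]
```

View pics/w8.png

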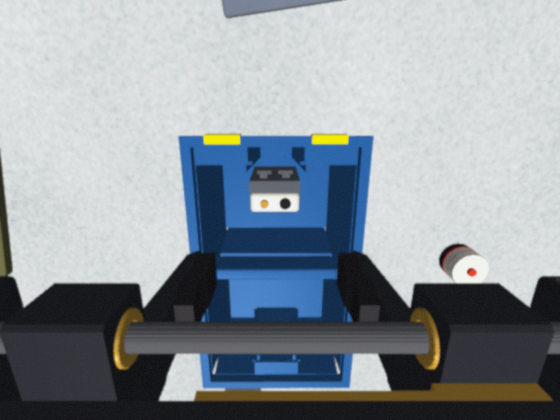

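Pump 1 is upright in the tab-end compartment, at about (275,190). On to pump 2.

```bash
python3 -m inch '[[0,0,0,0,-0.069,0],[0,0,0,0,-0.069,0],[9,0,14,0,0,0],[18,0,29,0,0,0],[20,0,32,0,0,0],[20,0,32,0,0,0],[20,0,32,0,0,0],[18,0,29,0,0,0],[12,0,20,0,0,0],[8,0,13,0,0,0],[0,0,0,0,0,0],[0,0,0,0,0,0]]' 64 30
python3 - <<'E'
from lib import *
plan([481.5,318.3,94.5],17.6)
E
```

```text
clock: 19.37
tool_pos: [0.4795, 0.3153, 0.214]
eef_rot: [0.7, 0.108, -0.111, -0.697]
contact_force: [0.4, -1.1, -0.4]
opening: 0.724
 t 19.37 pos [479.5 315.3 214. ] x-axis deg 17.79 down [-0.003 -0.004 -1.   ] open 63.8 F [ 0.4 -1.1 -0.4] q [-0.27  0.73 -0.69  1.73  0.57  0.9  -0.89]
  shift now-axes [  3.3 119.5   2.5]
  turn to 17.6: yaw -0.2deg rotvec(tool) [ 0.003  0.003 -0.004] shift after turn [  2.8 119.5   2.2]
  turn to 197.6: yaw 179.8deg rotvec(tool) [-0.006 -3.138 -0.005] shift after turn [ -2.8 119.5  -2.2]
```

```bash
python3 -m inch '[[2.8,10,2.2,0.003,0.003,-0.004],[0,20,0,0,0,0],[0,25,0,0,0,0],[0,22,0,0,0,0],[0,16,0,0,0,0],[0,12,0,0,0,0],[0,9,0,0,0,0],[0,5,0,0,0,0],[0,0,0,0,0,0]]' 64 30
python3 - <<'E'
from lib import *
plan([481.5,318.3,94.5],17.6)
snap("wrist","w9")
E
```

```text
clock: 20.12
tool_pos: [0.4823, 0.318, 0.0958]
eef_rot: [-0.699, -0.108, 0.107, 0.699]
contact_force: [-0.7, 0.5, -0.2]
opening: 0.722
 t 20.12 pos [482.3 318.   95.8] x-axis deg 17.51 down [ 0.001  0.001 -1.   ] open 63.6 F [-0.7  0.5 -0.2] q [-0.34  0.88 -0.56  1.81  0.73  0.66 -1.03]
  shift now-axes [-0.6  1.3  0.5]
  turn to 17.6: yaw 0.1deg rotvec(tool) [-0.001 -0.001  0.001] shift after turn [-0.6  1.3  0.5]
  turn to 197.6: yaw -179.9deg rotvec(tool) [-2.00e-03  3.14e+00 -1.00e-03] shift after turn [ 0.6  1.3 -0.5]
```

View pics/w9.png

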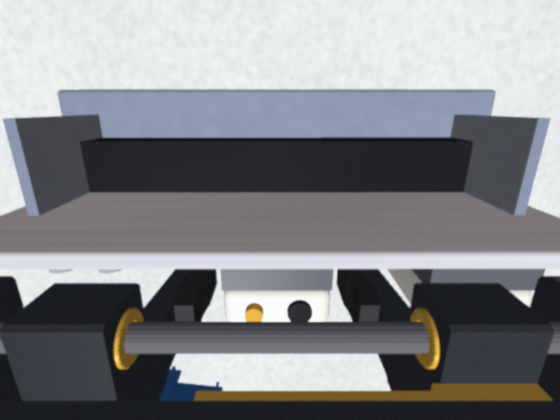

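Pump 2 is centred between the fingers. I'll close, lift 24.5 mm and draw it off.

```bash
python3 -m inch '[[0,0,0,0,0,0],[0,0,0,0,0,0],[0,0,0,0,0,0],[0,0,0,0,0,0],[0,0,0,0,0,0]]' 30 30
python3 -m inch '[[0,-2,0,0,0,0],[0,-4,0,0,0,0],[0,-5,0,0,0,0],[0,-5,0,0,0,0],[0,-4,0,0,0,0],[0,-3,0,0,0,0],[0,-1.5,0,0,0,0],[0,0,0,0,0,0],[0,0,0,0,0,0]]' 30 30

```

```text
clock: 20.58
tool_pos: [0.4828, 0.3189, 0.0973]
eef_rot: [-0.698, -0.109, 0.107, 0.7]
contact_force: [0.6, -0.6, 3.9]
opening: 0.54
clock: 21.33
tool_pos: [0.4825, 0.3186, 0.1212]
eef_rot: [-0.698, -0.109, 0.107, 0.699]
contact_force: [0.3, -0.4, -3.8]
opening: 0.539
```

```bash
python3 -m inch '[[0,-0.5,-2,0,0,0],[0,0,-4,0,0,0],[0,0,-5,0,0,0],[0,0,-5,0,0,0],[0,0,-5,0,0,0],[0,0,-8,0,0,0],[0,0,-8,0,0,0],[0,0,-6,0,0,0],[0,0,0,0,0,0]]' 30 30
python3 - <<'E'
from lib import *
s,d=snap("wrist","w10"); P=cloud(d,s); print("pump top z",np.median(P[276:312,245:315,2])*1000)
a=np.radians(9.8); print(436.6-35*np.sin(a), 8.7+35*np.cos(a))
plan([430.6,43.2,185],9.8)
E
```

```text
clock: 22.08
tool_pos: [0.4963, 0.275, 0.1213]
eef_rot: [0.699, 0.107, -0.106, -0.699]
contact_force: [-0.2, 0.6, -3.1]
opening: 0.542
pump top z nan
430.6426675291889 43.18927644692215
 t 22.13 pos [495.9 276.4 121.5] x-axis deg 17.43 down [ 0.002  0.001 -1.   ] open 47.1 F [-0.4  1.1 -3. ] q [-0.25  0.84 -0.6   1.83  0.71  0.69 -0.95]
  shift now-axes [-132.   -63.9 -202.9]
  turn to 9.8: yaw -7.6deg rotvec(tool) [-0.001  0.133  0.002] shift after turn [-104.   -63.5 -218.7]
  turn to 189.8: yaw 172.4deg rotvec(tool) [ 3.000e-03 -3.008e+00  1.000e-03] shift after turn [104.  -63.5 218.7]
```

View pics/w10.png

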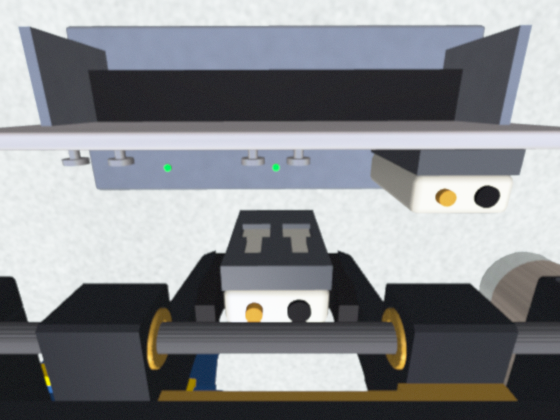

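```bash
python3 -m inch '[[0,-8,0,0,0,0],[0,-14,0,0,0.045,0],[0,-16,0,0,0.044,0],[0,-16,0,0,0.044,0],[-5,-9,-10,0,0,0],[-9,0,-19,0,0,0],[-14,0,-30,0,0,0],[-16,0,-34,0,0,0],[-16,0,-34,0,0,0],[-16,0,-33,0,0,0],[-14,0,-29,0,0,0],[-8,0,-16,0,0,0]]' 30 30
python3 -m inch '[[-4,0,-8,0,0,0],[-2,0,-4,0,0,0],[0,0,0,0,0,0]]'
python3 - <<'E'
from lib import *
plan([430.5,44.2,54],9.8)
s,d=snap("wrist","w11"); P=cloud(d,s); print("pump top z-TCP",np.nanmedian(P[276:312,245:315,2])*1000-s["tool_pos"][2]*1000)
E
```

```text
clock: 23.13
tool_pos: [0.4314, 0.0537, 0.1839]
eef_rot: [0.705, 0.06, -0.061, -0.704]
contact_force: [0.2, -1.6, -2.8]
opening: 0.541
clock: 23.38
tool_pos: [0.4303, 0.0459, 0.1843]
eef_rot: [-0.704, -0.062, 0.06, 0.705]
contact_force: [-0.4, 0.4, -2.9]
opening: 0.542
 t 23.38 pos [430.3  45.9 184.3] x-axis deg 9.92 down [ 0.002  0.003 -1.   ] open 47.8 F [-0.4  0.4 -2.9] q [ 0.2   0.61 -0.64  2.17  0.68  0.57 -0.77]
  shift now-axes [ -0.5 130.3  -1.9]
  turn to 9.8: yaw -0.1deg rotvec(tool) [-0.002  0.002  0.003] shift after turn [-1.000e-01  1.303e+02 -1.700e+00]
  turn to 189.8: yaw 179.9deg rotvec(tool) [ 4.000e-03 -3.139e+00  3.000e-03] shift after turn [1.000e-01 1.303e+02 1.700e+00]
pump top z-TCP 27.435529927025613
```

View pics/w11.png

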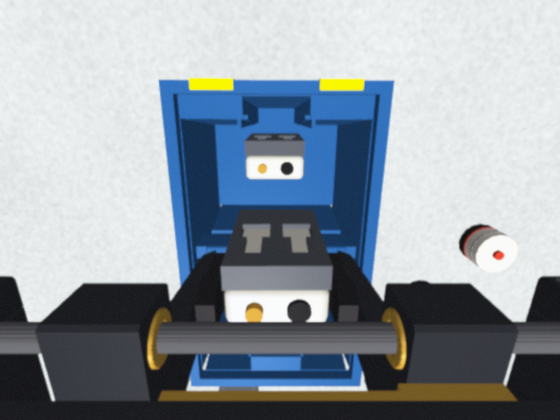

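```bash
python3 - <<'E'
from lib import *
import pickle
d=dict(np.load("w11.npz"));s=pickle.load(open("w11.pkl","rb"));P=cloud(d,s)*1000
a=np.radians(9.8); ex=np.array([np.cos(a),np.sin(a)]); ey=np.array([-ex[1],ex[0]]); c=np.array([436.6,8.7])
def loc(m): 
    q=P[m][:,:2]-c; return np.percentile(q@ex,[2,98]).round(1),np.percentile(q@ey,[2,98]).round(1),np.median(P[m][:,2]).round(1)
vv,uu=np.mgrid[:420,:560]
print("pump1",loc((uu>240)&(uu<310)&(vv>130)&(vv<182)&(P[...,2]>70)&(P[...,2]<86)))
print("held",loc((uu>222)&(uu<332)&(vv>205)&(vv<318)&(P[...,2]>206)&(P[...,2]<216)))
E
```

```text
pump1 (array([-24.5,  21.1]), array([61. , 92.7]), np.float64(78.4))
held (array([-23.2,  22.7]), array([28.4, 54.1]), np.float64(211.6))
```

```bash
python3 -m inch '[[-0.3,12,-2,-0.002,0.002,0.003],[0,20,0,0,0,0],[0,22,0,0,0,0],[0,22,0,0,0,0],[0,20,0,0,0,0],[0,15,0,0,0,0],[0,10,0,0,0,0],[0,6,0,0,0,0],[0,2,0,0,0,0],[0,0,0,0,0,0],[0,0,0,0,0,0]]' 30 30
python3 - <<'E'
from lib import *
plan([430.5,44.2,51],9.8)
E
```

```text
clock: 24.35
tool_pos: [0.4308, 0.0452, 0.055]
eef_rot: [-0.704, -0.061, 0.061, 0.705]
contact_force: [-1.3, -0.4, -2.2]
opening: 0.539
 t 24.35 pos [430.8  45.2  55. ] x-axis deg 9.91 down [ 0.     0.001 -1.   ] open 47.5 F [-1.3 -0.4 -2.2] q [-0.12  0.83 -0.15  2.26  1.14  0.12 -1.18]
  shift now-axes [-0.5  4.  -0.9]
  turn to 9.8: yaw -0.1deg rotvec(tool) [-0.001  0.002  0.   ] shift after turn [-0.5  4.  -0.9]
  turn to 189.8: yaw 179.9deg rotvec(tool) [ 0.00e+00 -3.14e+00  1.00e-03] shift after turn [0.5 4.  0.9]
```

```bash
python3 -m inch '[[0,1,-0.5,0,0,0],[0,1,-0.5,0,0,0],[0,0.7,0,0,0,0],[0,0,0,0,0,0]]' 30 30
python3 -m inch '[[0,0.6,0,0,0,0],[0,0.6,0,0,0,0],[0,0,0,0,0,0]]' 30 30

```

```text
clock: 24.68
tool_pos: [0.4305, 0.0428, 0.0524]
eef_rot: [0.705, 0.06, -0.06, -0.704]
contact_force: [-0.5, 1.0, -2.7]
opening: 0.541
clock: 24.93
tool_pos: [0.4304, 0.0428, 0.0512]
eef_rot: [0.705, 0.06, -0.061, -0.704]
contact_force: [-0.8, 0.7, 0.4]
opening: 0.54
```

```bash
python3 -m inch '[[0,0.4,0,0,0,0],[0,0,0,0,0,0]]' 30 30
python3 -m inch '[[0,0,0,0,0,0],[0,0,0,0,0,0],[0,0,0,0,0,0],[0,0,0,0,0,0]]' 60 30
python3 -m inch '[[0,-5,0,0,0,0],[0,-12,0,0,0,0],[0,-20,0,0,0,0],[0,-25,0,0,0,0],[0,-25,0,0,0,0],[0,-25,0,0,0,0],[0,-25,0,0,0,0],[0,-20,0,0,0,0],[0,-10,0,0,0,0],[0,0,0,0,0,0]]' 64 30
python3 - <<'E'
from lib import *
plan([567.2,345.3,215],17.6)
snap("wrist","w12")
E
```

```text
clock: 25.1
tool_pos: [0.4304, 0.0429, 0.0511]
eef_rot: [0.705, 0.06, -0.06, -0.704]
contact_force: [0.2, 0.3, 5.4]
opening: 0.541
clock: 25.43
tool_pos: [0.4304, 0.0429, 0.0506]
eef_rot: [0.705, 0.06, -0.061, -0.704]
contact_force: [0.1, -0.3, -0.0]
opening: 0.679
clock: 26.27
tool_pos: [0.4316, 0.043, 0.2194]
eef_rot: [0.705, 0.061, -0.059, -0.705]
contact_force: [-0.5, -0.1, -0.6]
opening: 0.726
 t 26.27 pos [431.6  43.  219.4] x-axis deg 9.75 down [ 0.003  0.    -1.   ] open 63.9 F [-0.5 -0.1 -0.6] q [ 0.27  0.56 -0.73  2.12  0.61  0.67 -0.71]
  shift now-axes [184.8   4.9 274.9]
  turn to 17.6: yaw 7.9deg rotvec(tool) [ 0.001 -0.137  0.003] shift after turn [220.7   4.4 247.1]
  turn to 197.6: yaw -172.1deg rotvec(tool) [-5.000e-03  3.005e+00  1.000e-03] shift after turn [-220.7    4.4 -247.1]
```

View pics/w12.png

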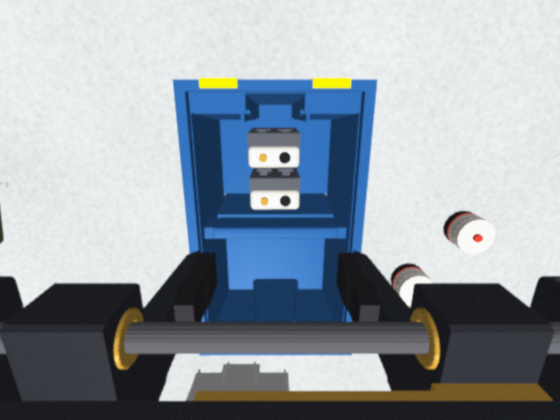

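```bash
python3 -m inch '[[0,0,0,0,-0.069,0],[0,0,0,0,-0.069,0],[10,0,12,0,0,0],[20,0,22.5,0,0,0],[25,0,28,0,0,0],[25,0,28,0,0,0],[25,0,28,0,0,0],[25,0,28,0,0,0],[25,0,28,0,0,0],[25,0,28,0,0,0],[20,0,22,0,0,0],[12,0,13,0,0,0]]' 64 30
python3 -m inch '[[6,0,7,0,0,0],[0,0,0,0,0,0],[0,0,0,0,0,0]]'
python3 - <<'E'
from lib import *
plan([567.2,345.3,94.5],17.6)
E
```

```text
clock: 27.32
tool_pos: [0.5598, 0.3374, 0.2153]
eef_rot: [-0.698, -0.109, 0.111, 0.699]
contact_force: [0.2, 0.1, 0.5]
opening: 0.726
clock: 27.57
tool_pos: [0.563, 0.3418, 0.2155]
eef_rot: [0.699, 0.108, -0.11, -0.698]
contact_force: [-0.6, -1.0, -0.2]
opening: 0.727
 t 27.57 pos [563.  341.8 215.5] x-axis deg 17.76 down [-0.003 -0.003 -1.   ] open 64.1 F [-0.6 -1.  -0.2] q [-0.26  0.84 -0.71  1.46  0.59  1.07 -0.79]
  shift now-axes [  5.5 121.    2.3]
  turn to 17.6: yaw -0.2deg rotvec(tool) [ 0.002  0.003 -0.003] shift after turn [  5.1 121.    2.1]
  turn to 197.6: yaw 179.8deg rotvec(tool) [-5.000e-03 -3.139e+00 -3.000e-03] shift after turn [ -5.1 121.   -2.1]
```

```bash
python3 -m inch '[[5.1,10,2.1,0.002,0.003,-0.003],[0,20,0,0,0,0],[0,25,0,0,0,0],[0,22,0,0,0,0],[0,16,0,0,0,0],[0,12,0,0,0,0],[0,9,0,0,0,0],[0,6,0,0,0,0],[0,0,0,0,0,0]]' 64 30
python3 - <<'E'
from lib import *
plan([567.2,345.3,94.5],17.6)
snap("wrist","w13")
E
```

```text
clock: 28.32
tool_pos: [0.5679, 0.3452, 0.0964]
eef_rot: [-0.698, -0.108, 0.108, 0.699]
contact_force: [0.2, -1.5, -0.4]
opening: 0.722
 t 28.32 pos [567.9 345.2  96.4] x-axis deg 17.52 down [ 0.     0.001 -1.   ] open 63.6 F [ 0.2 -1.5 -0.4] q [-0.3   0.98 -0.63  1.53  0.7   0.87 -0.88]
  shift now-axes [-0.6  1.9  0.3]
  turn to 17.6: yaw 0.1deg rotvec(tool) [-0.001 -0.001  0.001] shift after turn [-0.6  1.9  0.3]
  turn to 197.6: yaw -179.9deg rotvec(tool) [-1.00e-03  3.14e+00 -2.00e-03] shift after turn [ 0.6  1.9 -0.3]
```

View pics/w13.png

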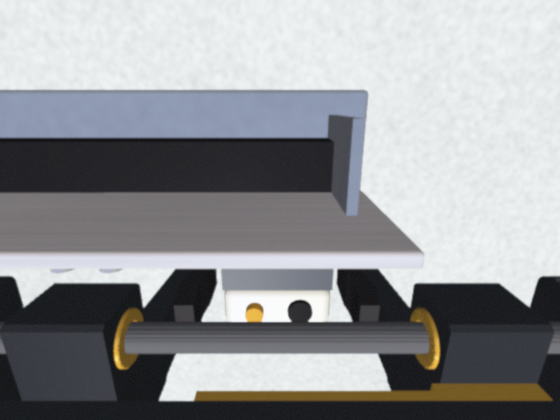

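Pump 3 is also centred, so I'll repeat the same sequence.

```bash
python3 -m inch '[[0,1,0,0,0,0],[0,0,0,0,0,0],[0,0,0,0,0,0],[0,0,0,0,0,0],[0,0,0,0,0,0]]' 30 30
python3 -m inch '[[0,-2,0,0,0,0],[0,-4,0,0,0,0],[0,-5,0,0,0,0],[0,-5,0,0,0,0],[0,-4,0,0,0,0],[0,-3,0,0,0,0],[0,-1.5,0,0,0,0],[0,0,0,0,0,0],[0,0,0,0,0,0]]' 30 30

```

```text
clock: 28.78
tool_pos: [0.5685, 0.3461, 0.0972]
eef_rot: [-0.698, -0.109, 0.107, 0.7]
contact_force: [0.7, -0.5, 2.0]
opening: 0.541
clock: 29.53
tool_pos: [0.5681, 0.3458, 0.121]
eef_rot: [-0.698, -0.108, 0.107, 0.7]
contact_force: [0.8, -0.3, -4.0]
opening: 0.539
```

```bash
python3 -m inch '[[0,-0.5,-2,0,0,0],[0,0,-4,0,0,0],[0,0,-5,0,0,0],[0,0,-5,0,0,0],[0,0,-5,0,0,0],[0,0,-8,0,0,0],[0,0,-8,0,0,0],[0,0,-6,0,0,0],[0,0,0,0,0,0]]' 30 30
python3 - <<'E'
from lib import *
snap("wrist","w14")
a=np.radians(9.8); print(436.6+58*np.sin(a), 8.7-58*np.cos(a))
plan([446.5,-48.5,185],9.8)
E
```

```text
clock: 30.28
tool_pos: [0.5823, 0.302, 0.1211]
eef_rot: [0.699, 0.107, -0.106, -0.699]
contact_force: [0.5, -0.4, -4.0]
opening: 0.54
446.4721509516299 -48.45365811204242
 t 30.33 pos [581.8 303.3 121.3] x-axis deg 17.41 down [ 0.002  0.002 -1.   ] open 47.9 F [ 0.3  0.8 -3.6] q [-0.22  0.94 -0.65  1.55  0.69  0.89 -0.81]
  shift now-axes [-234.3  -64.5 -295.2]
  turn to 9.8: yaw -7.6deg rotvec(tool) [-0.001  0.133  0.002] shift after turn [-193.2  -63.7 -323.7]
  turn to 189.8: yaw 172.4deg rotvec(tool) [ 3.000e-03 -3.009e+00  2.000e-03] shift after turn [193.2 -63.7 323.7]
```

View pics/w14.png

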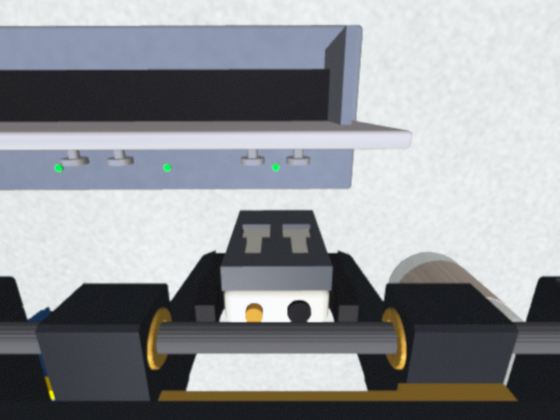

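Pump 3 is off too. I'll lift, then carry it to the far compartment.

```bash
python3 -m inch '[[0,-8,0,0,0,0],[0,-14,0,0,0.045,0],[0,-16,0,0,0.044,0],[0,-16,0,0,0.044,0],[-5,-9,-8,0,0,0],[-10,0,-17,0,0,0],[-15,0,-25,0,0,0],[-18,0,-30,0,0,0],[-18,0,-30,0,0,0],[-18,0,-30,0,0,0],[-18,0,-30,0,0,0],[-18,0,-30,0,0,0]]' 30 30
python3 -m inch '[[-18,0,-30,0,0,0],[-18,0,-30,0,0,0],[-15,0,-25,0,0,0],[-11,0,-20,0,0,0],[-7,0,-12,0,0,0],[-4,0,-7,0,0,0],[0,0,0,0,0,0],[0,0,0,0,0,0]]'
python3 - <<'E'
from lib import *
plan([446.5,-48.5,56],9.8)
snap("wrist","w15")
E
```

```text
clock: 31.33
tool_pos: [0.4961, 0.0853, 0.1844]
eef_rot: [-0.704, -0.062, 0.061, 0.705]
contact_force: [0.2, 0.1, -3.6]
opening: 0.544
clock: 32.0
tool_pos: [0.4471, -0.047, 0.1838]
eef_rot: [-0.703, -0.062, 0.06, 0.705]
contact_force: [0.2, 1.1, -2.6]
opening: 0.542
 t 32.0 pos [447.1 -47.  183.8] x-axis deg 9.94 down [ 0.003  0.003 -1.   ] open 47.8 F [ 0.2  1.1 -2.6] q [ 0.44  0.64 -0.69  2.12  0.71  0.62 -0.58]
  shift now-axes [ -1.3 127.8  -1.7]
  turn to 9.8: yaw -0.1deg rotvec(tool) [-0.003  0.002  0.003] shift after turn [ -0.9 127.8  -1.3]
  turn to 189.8: yaw 179.9deg rotvec(tool) [ 0.005 -3.139  0.004] shift after turn [  0.9 127.8   1.3]
```

View pics/w15.png

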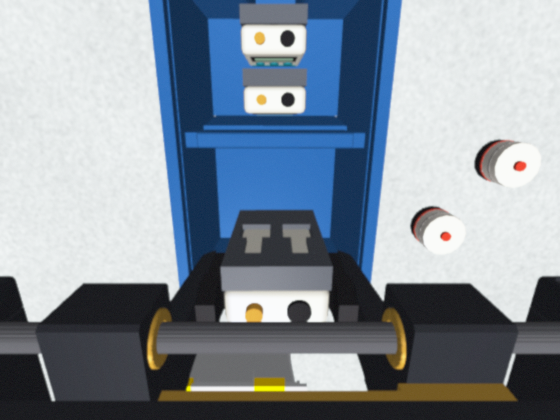

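```bash
python3 -m inch '[[-1,12,-1.5,-0.003,0.002,0.003],[0,20,0,0,0,0],[0,22,0,0,0,0],[0,22,0,0,0,0],[0,20,0,0,0,0],[0,15,0,0,0,0],[0,10,0,0,0,0],[0,6,0,0,0,0],[0,2,0,0,0,0],[0,0,0,0,0,0],[0,0,0,0,0,0]]' 30 30
python3 -m inch '[[0,1,0,0,0,0],[0,1,0,0,0,0],[0,0,0,0,0,0]]' 30 30
python3 - <<'E'
from lib import *
plan([446.5,-48.5,51],9.8)
E
```

```text
clock: 32.97
tool_pos: [0.4466, -0.0483, 0.0545]
eef_rot: [0.705, 0.061, -0.061, -0.704]
contact_force: [-0.1, -0.1, -4.1]
opening: 0.542
clock: 33.22
tool_pos: [0.4461, -0.0493, 0.0525]
eef_rot: [0.705, 0.06, -0.06, -0.704]
contact_force: [0.4, 0.3, -4.1]
opening: 0.545
 t 33.22 pos [446.1 -49.3  52.5] x-axis deg 9.79 down [-0.    -0.001 -1.   ] open 48.0 F [ 0.4  0.3 -4.1] q [ 0.19  0.85 -0.3   2.21  1.15  0.24 -0.98]
  shift now-axes [0.5 1.5 0.7]
  turn to 9.8: yaw 0.0deg rotvec(tool) [ 0.001 -0.    -0.   ] shift after turn [0.5 1.5 0.7]
  turn to 189.8: yaw -180.0deg rotvec(tool) [1.000e-03 3.141e+00 1.000e-03] shift after turn [-0.5  1.5 -0.7]
```

```bash
python3 -m inch '[[0,0.6,0,0,0,0],[0,0.6,0,0,0,0],[0,0,0,0,0,0]]' 30 30
python3 -m inch '[[0,0.5,0,0,0,0],[0,0,0,0,0,0]]' 30 30

```

```text
clock: 33.47
tool_pos: [0.446, -0.0494, 0.0511]
eef_rot: [0.705, 0.06, -0.061, -0.704]
contact_force: [0.0, 0.0, -3.5]
opening: 0.541
clock: 33.63
tool_pos: [0.4459, -0.0494, 0.051]
eef_rot: [0.705, 0.06, -0.061, -0.704]
contact_force: [-0.3, 0.8, 3.3]
opening: 0.542
```

Contact at +3.3 N. I'll release and retreat towards the grey tray.

```bash
python3 -m inch '[[0,0,0,0,0,0],[0,0,0,0,0,0],[0,0,0,0,0,0],[0,0,0,0,0,0]]' 60 30
python3 -m inch '[[0,-5,0,0,0,0],[0,-12,0,0,0,0],[0,-20,0,0,0,0],[0,-25,0,0,0,0],[0,-25,0,0,0,0],[0,-25,0,0,0,0],[0,-25,0,0,0,0],[0,-20,0,0,0,0],[0,-10,0,0,0,0],[0,0,0,0,0,0]]' 40 30
python3 - <<'E'
from lib import *
snap("wrist","w16"); snap("scene","s16"); snap("top","t16")
for n in("s16","t16"):
    P=cloud(dict(np.load(n+".npz")))
    for a,c in(("blue",(.4365,.009)),("grey",(.45,-.36))):
        print(n,a,rim(P,.1,c)[0],rimfit(P,.1,c,9.8))
plan([449.5,-360.6,220],99.8)
E
```

```text
clock: 33.97
tool_pos: [0.4459, -0.0494, 0.0506]
eef_rot: [0.705, 0.06, -0.061, -0.704]
contact_force: [-0.5, -0.0, 0.0]
opening: 0.676
clock: 34.8
tool_pos: [0.4466, -0.0493, 0.2191]
eef_rot: [0.705, 0.061, -0.06, -0.704]
contact_force: [-0.3, 0.5, -4.3]
opening: 0.54
s16 blue ((435.8214416503906, 9.1651611328125), (163.6201934814453, 275.7270812988281), 9.877159118652344) (array([436.3,   8.2]), array([161.8]), array([272.4]))
s16 grey ((448.16021728515625, -360.2397155761719), (165.1894989013672, 273.8375549316406), 9.652434349060059) (array([ 449. , -360.9]), array([162.]), array([271.5]))
t16 blue ((428.00439453125, 60.05091094970703), (162.31626892089844, 169.48361206054688), 9.920940399169922) (array([427. ,  65.5]), array([161.4]), array([156.7]))
t16 grey ((449.77471923828125, -360.84661865234375), (162.01588439941406, 275.32232666015625), 9.741083145141602) (array([ 449.8, -360.8]), array([161.3]), array([272.2]))
 t 34.95 pos [445.  -49.6 216.5] x-axis deg 9.79 down [-0.003 -0.001 -1.   ] open 47.9 F [ 0.1  0.  -4. ] q [ 0.49  0.59 -0.76  2.08  0.63  0.71 -0.5 ]
  shift now-axes [ -48.4   -3.1 -307.2]
  turn to 99.8: yaw 90.0deg rotvec(tool) [-0.002 -1.571 -0.003] shift after turn [-307.2   -3.5   48.5]
  turn to 279.8: yaw -90.0deg rotvec(tool) [ 0.003  1.571 -0.002] shift after turn [307.2  -3.5 -48.5]
```

View pics/s16.png

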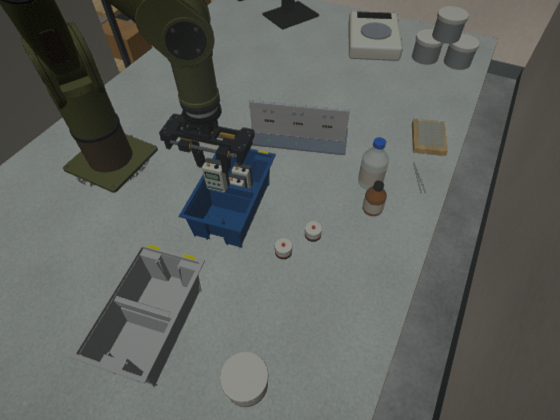

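View pics/w16.png

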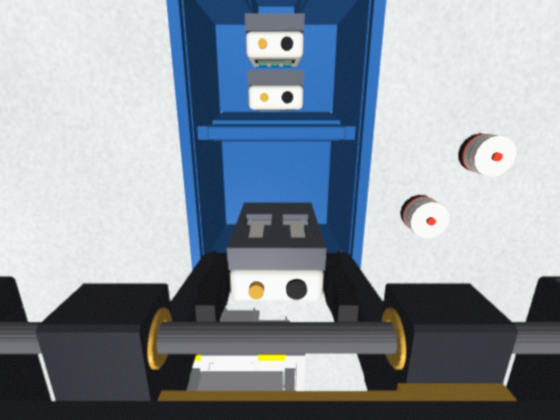

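View pics/t16.png

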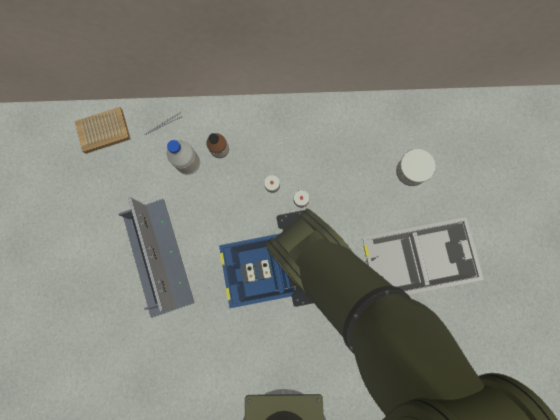

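I made a mistake. I typed opening 40 on the retreat, which re-closed on pump 3 and lifted it back out; it is still held, upright. I'll lower it again properly. One cassette has also been knocked, and is now near (283,248) in the scene view.

```bash
python3 - <<'E'
from lib import *
import pickle
for n in("w15","w16"):
    d=dict(np.load(n+".npz"));s=pickle.load(open(n+".pkl","rb"));P=cloud(d,s)*1000
    print(n,s["tool_pos"],"top z - TCP",np.nanmedian(P[276:296,245:310,2])-s["tool_pos"][2]*1000, np.nanmedian(P[225:260,250:310,2])-s["tool_pos"][2]*1000)
plan([446.2,-49,60],9.8)
E
```

```text
w15 [ 0.4471301  -0.04704187  0.183801  ] top z - TCP 27.448027273891597 -11.465661539614672
w16 [ 0.44664714 -0.04930108  0.21913677] top z - TCP 10.095550708886151 2.5227786255366027
 t 34.95 pos [445.  -49.6 216.5] x-axis deg 9.79 down [-0.003 -0.001 -1.   ] open 47.9 F [ 0.1  0.  -4. ] q [ 0.49  0.59 -0.76  2.08  0.63  0.71 -0.5 ]
  shift now-axes [  1.9 156.5   0.5]
  turn to 9.8: yaw 0.0deg rotvec(tool) [ 0.001 -0.    -0.004] shift after turn [  1.3 156.5   0.4]
  turn to 189.8: yaw -180.0deg rotvec(tool) [6.000e-03 3.141e+00 1.000e-03] shift after turn [ -1.3 156.5  -0.4]
```

```bash
python3 - <<'E'
from lib import *
import pickle
d=dict(np.load("w16.npz"));s=pickle.load(open("w16.pkl","rb"));P=cloud(d,s)*1000
a=np.radians(9.8); ey=np.array([-np.sin(a),np.cos(a)])
for v in range(204,304,6): print(v,np.round(np.nanmedian(P[v,255:300,2])-s["tool_pos"][2]*1000,1),np.round(np.nanmedian(P[v,255:300,:2]-np.array([436.6,8.7]),0)@ey,1))
E
```

```text
204 -61.4 -42.8
210 -47.8 -42.8
216 -39.0 -43.0
222 -57.3 -53.3
228 -16.8 -43.8
234 -8.4 -43.7
240 0.1 -42.8
246 7.2 -43.0
252 9.4 -45.1
258 9.6 -48.2
264 9.5 -51.4
270 9.4 -55.0
276 9.4 -58.0
282 9.9 -61.4
288 11.3 -64.0
294 11.3 -67.7
300 8.7 -72.8
```

It is level: the top is flat to within 1 mm and the back face is vertical. It is gripped by the fingertips, so contact should come at a TCP height of about 68.5 mm.

```bash
python3 -m inch '[[0.5,10,0,0,0,0],[0,16,0,0,0,0],[0,20,0,0,0,0],[0,20,0,0,0,0],[0,20,0,0,0,0],[0,18,0,0,0,0],[0,14,0,0,0,0],[0,11,0,0,0,0],[0,8,0,0,0,0],[0,4,0,0,0,0],[0,2,0,0,0,0],[0,0,0,0,0,0]]' 30 30
python3 - <<'E'
from lib import *
plan([446.2,-49,68],9.8)
E
```

```text
clock: 35.95
tool_pos: [0.4458, -0.0489, 0.0737]
eef_rot: [0.705, 0.06, -0.062, -0.704]
contact_force: [0.1, -0.2, -3.0]
opening: 0.54
 t 35.95 pos [445.8 -48.9  73.7] x-axis deg 9.84 down [-0.003 -0.001 -1.   ] open 47.6 F [ 0.1 -0.2 -3. ] q [ 0.25  0.81 -0.4   2.2   1.05  0.33 -0.89]
  shift now-axes [ 0.4  5.7 -0.1]
  turn to 9.8: yaw -0.0deg rotvec(tool) [ 0.     0.001 -0.003] shift after turn [ 0.4  5.7 -0.2]
  turn to 189.8: yaw 180.0deg rotvec(tool) [-0.005 -3.141 -0.   ] shift after turn [-0.4  5.7  0.2]
```

```bash
python3 -m inch '[[0,1.5,0,0,0,0],[0,1.5,0,0,0,0],[0,1,0,0,0,0],[0,0,0,0,0,0]]' 30 30
python3 -m inch '[[0,0.5,0,0,0,0],[0,0.5,0,0,0,0],[0,0,0,0,0,0]]' 30 30

```

```text
clock: 36.28
tool_pos: [0.4465, -0.0493, 0.0707]
eef_rot: [0.705, 0.06, -0.061, -0.704]
contact_force: [0.5, -0.6, -3.8]
opening: 0.54
clock: 36.53
tool_pos: [0.4464, -0.0493, 0.0696]
eef_rot: [0.705, 0.06, -0.061, -0.704]
contact_force: [-0.5, 0.2, -2.8]
opening: 0.542
```

```bash
python3 -m inch '[[0,0.5,0,0,0,0],[0,0,0,0,0,0]]' 30 30
python3 -m inch '[[0,0.5,0,0,0,0],[0,0,0,0,0,0]]' 30 30

```

```text
clock: 36.7
tool_pos: [0.4464, -0.0492, 0.0692]
eef_rot: [0.705, 0.06, -0.061, -0.704]
contact_force: [-0.3, -0.6, -2.8]
opening: 0.541
clock: 36.87
tool_pos: [0.4465, -0.0492, 0.0691]
eef_rot: [0.705, 0.06, -0.061, -0.704]
contact_force: [-0.6, 0.4, 3.6]
opening: 0.54
```

Contact again. I'll release it, keeping the jaws wide on the way up.

```bash
python3 -m inch '[[0,0,0,0,0,0],[0,0,0,0,0,0],[0,0,0,0,0,0],[0,0,0,0,0,0]]' 60 30
python3 -m inch '[[0,-5,0,0,0,0],[0,-12,0,0,0,0],[0,-20,0,0,0,0],[0,-25,0,0,0,0],[0,-25,0,0,0,0],[0,-25,0,0,0,0],[0,-25,0,0,0,0],[0,-20,0,0,0,0],[0,0,0,0,0,0],[0,0,0,0,0,0]]' 60 30
python3 - <<'E'
from lib import *
snap("wrist","w17"); s,d=snap("scene","s17")
P=cloud(d)
for c in((.67,.018),(.65,-.07)):
    m=(np.hypot(P[...,0]-c[0],P[...,1]-c[1])<.05)&(P[...,2]>.026)&(P[...,2]<.05); q=P[m]; print(q.mean(0))
plan([449.5,-360.6,220],99.8)
E
```

```text
clock: 37.2
tool_pos: [0.4465, -0.0493, 0.0686]
eef_rot: [0.705, 0.06, -0.061, -0.704]
contact_force: [-0.5, -0.5, 0.7]
opening: 0.683
clock: 38.03
tool_pos: [0.4468, -0.0493, 0.2264]
eef_rot: [0.705, 0.06, -0.06, -0.704]
contact_force: [0.3, -0.2, 0.1]
opening: 0.679
[0.67179643 0.01688506 0.03384466]
[ 0.62692797 -0.06426955  0.03390891]
 t 38.13 pos [445.7 -49.4 224.9] x-axis deg 9.8 down [-0.003 -0.001 -1.   ] open 60.0 F [ 0.2 -0.2 -0.4] q [ 0.5   0.58 -0.77  2.07  0.61  0.73 -0.49]
  shift now-axes [ -49.2    5.3 -307.3]
  turn to 99.8: yaw 90.0deg rotvec(tool) [-0.002 -1.571 -0.003] shift after turn [-307.3    4.9   49.2]
  turn to 279.8: yaw -90.0deg rotvec(tool) [ 0.003  1.571 -0.002] shift after turn [307.3   4.9 -49.2]
```

View pics/w17.png

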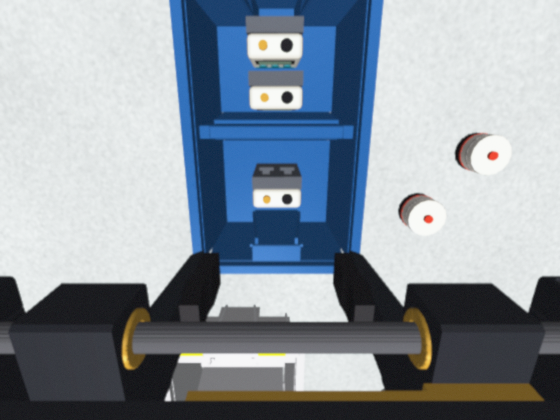

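View pics/s17.png

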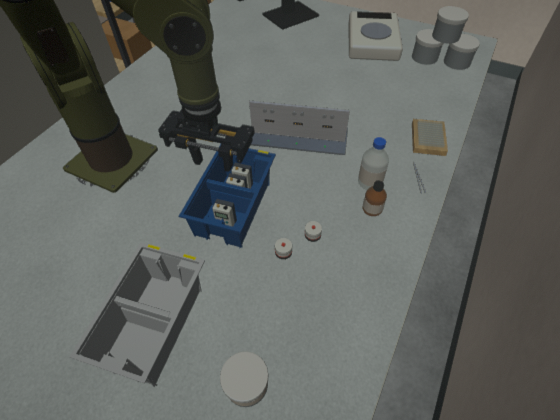

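All three pumps now stand upright in the blue tray, at (275,40), (275,95) and (277,190) in the wrist view. I'll move to the grey tray and turn the jaws to its bar.

```bash
python3 -m inch '[[-2,0,-12,0,0,0],[-4,0,-25,0,0,0],[-5,0,-33,0,0,0],[-5.5,0,-34,0,0,0],[-5.5,0,-34,0,0,0],[-5.5,0,-34,0,0,0],[-5.5,0,-34,0,0,0],[-5.5,0,-34,0,0,0],[-5,0,-32,0,0,0],[-3.5,0,-22,0,0,0],[-2,0,-13,0,0,0],[0,0,0,0,0,0]]' 40 45
python3 -m inch '[[0,0,0,0,0.12,0],[0,0,0,0,0.12,0],[0,0,0,0,0.12,0],[0,0,0,0,0.12,0],[0,0,0,0,0.12,0],[0,0,0,0,0.12,0],[0,0,0,0,0.12,0],[0,0,0,0,0.12,0],[0,0,0,0,0.12,0],[0,0,0,0,0.12,0],[0,0,0,0,0.12,0],[0,0,0,0,0.12,0]]'
python3 -m inch '[[0,0,0,0,0.12,0],[0,0,0,0,0,0],[0,0,0,0,0,0]]'
python3 - <<'E'
from lib import *
plan([449.6,-360.8,65.5],99.8)
snap("wrist","w18")
E
```

```text
clock: 39.13
tool_pos: [0.4487, -0.3634, 0.2235]
eef_rot: [0.705, 0.057, -0.06, -0.705]
contact_force: [0.3, -0.9, -0.6]
opening: 0.457
clock: 40.13
tool_pos: [0.4502, -0.3577, 0.2248]
eef_rot: [0.569, -0.421, 0.419, -0.568]
contact_force: [0.4, -0.5, -0.3]
opening: 0.455
clock: 40.38
tool_pos: [0.4504, -0.3583, 0.2252]
eef_rot: [0.545, -0.452, 0.45, -0.544]
contact_force: [0.1, -0.5, 0.9]
opening: 0.452
 t 40.38 pos [ 450.4 -358.3  225.2] x-axis deg -79.28 down [-0.003  0.    -1.   ] open 39.9 F [ 0.1 -0.5  0.9] q [ 0.8   0.65 -0.36  1.73  0.3   0.82 -1.08]
  shift now-axes [  2.4 159.7  -0.8]
  turn to 99.8: yaw 179.1deg rotvec(tool) [-1.000e-03 -3.126e+00 -4.000e-03] shift after turn [ -2.3 159.7   1.2]
  turn to 279.8: yaw -0.9deg rotvec(tool) [ 0.003  0.016 -0.001] shift after turn [  2.3 159.7  -1.2]
```

View pics/w18.png

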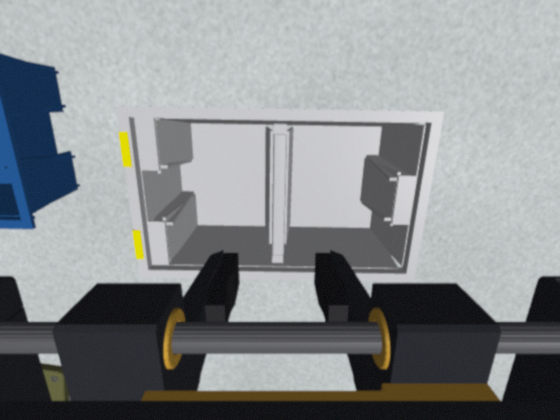

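```bash
python3 -m inch '[[2.4,10,-1.2,0.003,0.016,0],[0,20,0,0,0,0],[0,25,0,0,0,0],[0,25,0,0,0,0],[0,25,0,0,0,0],[0,20,0,0,0,0],[0,15,0,0,0,0],[0,12,0,0,0,0],[0,5,0,0,0,0],[0,2,0,0,0,0],[0,0,0,0,0,0],[0,0,0,0,0,0]]' 40 45
python3 -m inch '[[0,0,0,0,0,0],[0,0,0,0,0,0],[0,0,0,0,0,0],[0,0,0,0,0,0],[0,0,0,0,0,0],[0,0,0,0,0,0],[0,0,0,0,0,0]]' 0 45
python3 - <<'E'
from lib import *
plan([449.6,-360.8,65.5],99.8)
E
```

```text
clock: 41.43
tool_pos: [0.4505, -0.3629, 0.0677]
eef_rot: [-0.539, 0.456, -0.458, 0.54]
contact_force: [-0.3, -0.3, 0.1]
opening: 0.45
clock: 42.02
tool_pos: [0.45, -0.3615, 0.0672]
eef_rot: [-0.539, 0.456, -0.457, 0.54]
contact_force: [-1.1, 4.1, 6.0]
opening: 0.135
 t 42.02 pos [ 450.  -361.5   67.2] x-axis deg -80.45 down [ 0.001  0.001 -1.   ] open 11.9 F [-1.1  4.1  6. ] q [ 0.74  0.88 -0.24  1.83  0.41  0.47 -1.19]
  shift now-axes [-0.7  1.7 -0.2]
  turn to 99.8: yaw -179.8deg rotvec(tool) [ 1.000e-03  3.137e+00 -3.000e-03] shift after turn [0.8 1.7 0.2]
  turn to 279.8: yaw 0.2deg rotvec(tool) [-0.002 -0.004 -0.001] shift after turn [-0.8  1.7 -0.2]
```

```bash
python3 -m inch '[[0,-3,0,0,0,0],[0,-6,0,0,0,0],[0,-10,0,0,0,0],[0,-16,0,0,0,0],[0,-20,0,0,0,0],[0,-22,0,0,-0.02,0],[0,-22,0,0,-0.05,0],[0,-20,0,0,-0.08,0],[0,-18,0,0,-0.1,0],[0,-14,0,0,-0.11,0],[0,-8,0,0,-0.11,0],[0,-4,0,0,-0.11,0]]'
python3 -m inch '[[0,0,0,0,-0.11,0],[0,0,0,0,-0.11,0],[0,0,0,0,-0.11,0],[0,0,0,0,-0.11,0],[0,0,0,0,-0.11,0],[0,0,0,0,-0.11,0],[0,0,0,0,-0.11,0],[0,0,0,0,-0.11,0],[0,0,0,0,-0.11,0],[0,0,0,0,-0.11,0],[0,0,0,0,-0.11,0],[0,0,0,0,-0.11,0]]'
python3 -m inch '[[0,0,0,0,-0.11,0],[0,0,0,0,-0.11,0],[0,0,0,0,-0.11,0],[0,0,0,0,-0.11,0],[0,0,0,0,-0.11,0],[0,0,0,0,-0.11,0],[0,0,0,0,-0.09,0],[0,0,0,0,-0.07,0],[0,0,0,0,-0.04,0],[0,0,0,0,-0.02,0],[0,0,0,0,0,0]]'
python3 - <<'E'
from lib import *
plan([436.5,8.6,230],99.8)
snap("scene","s19")
E
```

```text
clock: 43.02
tool_pos: [0.4498, -0.3635, 0.2321]
eef_rot: [0.649, -0.28, 0.284, -0.648]
contact_force: [-0.4, -0.3, -3.8]
opening: 0.131
clock: 44.02
tool_pos: [0.4488, -0.3634, 0.2303]
eef_rot: [0.686, 0.175, -0.174, -0.685]
contact_force: [0.0, 1.0, -4.0]
opening: 0.135
clock: 44.93
tool_pos: [0.4491, -0.3633, 0.23]
eef_rot: [0.547, 0.448, -0.448, -0.546]
contact_force: [-0.8, 0.0, -3.7]
opening: 0.131
 t 44.93 pos [ 449.1 -363.3  230. ] x-axis deg 78.72 down [ 0.001 -0.001 -1.   ] open 11.6 F [-0.8  0.  -3.7] q [ 1.18  0.85 -1.11  1.7   0.83  1.14  1.2 ]
  shift now-axes [362.2  -0.5  85.1]
  turn to 99.8: yaw 21.1deg rotvec(tool) [ 0.001 -0.368 -0.001] shift after turn [368.6  -0.  -50.9]
  turn to 279.8: yaw -158.9deg rotvec(tool) [2.000e-03 2.774e+00 1.000e-03] shift after turn [-368.6   -0.    50.9]
```

View pics/s19.png

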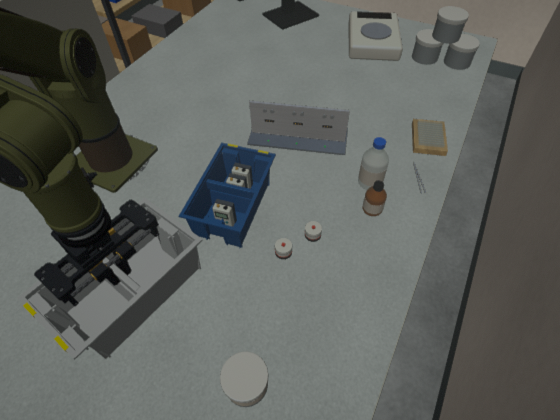

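```bash
python3 -m inch '[[0,0,0,0,-0.06,0],[0,0,0,0,-0.11,0],[0,0,0,0,-0.11,0],[0,0,0,0,-0.06,0],[0,0,0,0,-0.028,0],[8,0,-1,0,0,0],[16,0,-2,0,0,0],[24,0,-3.3,0,0,0],[30,0,-4.2,0,0,0],[34,0,-4.7,0,0,0],[34,0,-4.7,0,0,0],[34,0,-4.7,0,0,0]]'
python3 -m inch '[[34,0,-4.7,0,0,0],[34,0,-4.7,0,0,0],[34,0,-4.7,0,0,0],[30,0,-4.2,0,0,0],[24,0,-3.3,0,0,0],[16,0,-2,0,0,0],[8,0,-1,0,0,0],[4,0,0,0,0,0],[0,0,0,0,0,0],[0,0,0,0,0,0]]'
python3 - <<'E'
from lib import *
plan([436.5,8.6,230],99.8)
snap("scene","s20")
snap("wrist","w20")
E
```

```text
clock: 45.98
tool_pos: [0.4425, -0.1791, 0.2301]
eef_rot: [0.457, 0.541, -0.54, -0.455]
contact_force: [0.6, 0.7, -2.8]
opening: 0.133
clock: 46.82
tool_pos: [0.4356, 0.0034, 0.2296]
eef_rot: [-0.456, -0.541, 0.541, 0.455]
contact_force: [0.0, 0.2, -4.7]
opening: 0.131
 t 46.82 pos [435.6   3.4 229.6] x-axis deg 99.77 down [ 0.001 -0.002 -1.   ] open 11.6 F [ 0.   0.2 -4.7] q [ 0.6   0.7  -1.19  2.1   0.84  0.94  0.67]
  shift now-axes [ 5.  -0.5 -1.8]
  turn to 99.8: yaw 0.0deg rotvec(tool) [ 0.001 -0.001 -0.002] shift after turn [ 5.  -0.4 -1.8]
  turn to 279.8: yaw -180.0deg rotvec(tool) [3.000e-03 3.141e+00 2.000e-03] shift after turn [-5.  -0.4  1.8]
```

View pics/s20.png

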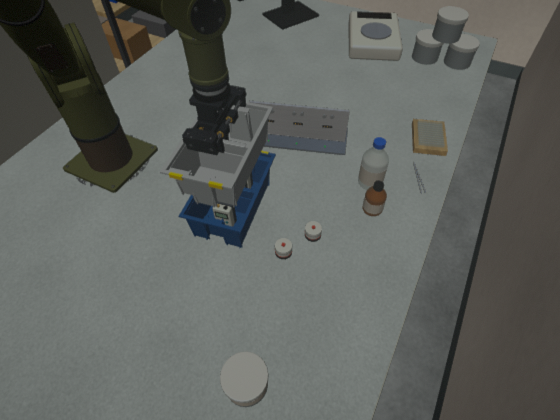

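View pics/w20.png

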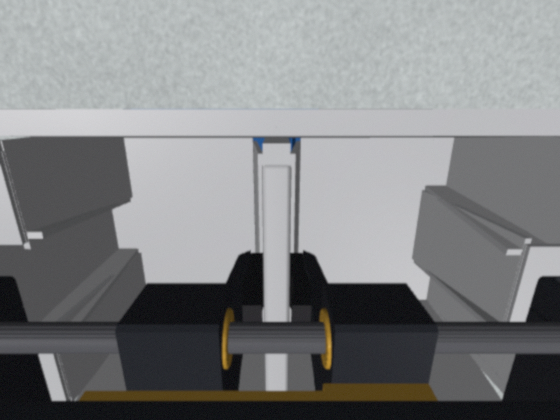

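The grey tray is now turned, with its tabs at the near end, above the blue tray. I'll check its held pose against the tool before lowering.

```bash
python3 - <<'E'
from lib import *
snap("top","t20")
for n in("s20","t20"):
    P=cloud(dict(np.load(n+".npz")))
    # yaw of held grey
    for zc in(.255,.263):
        print(n,rim(P,zc,(.4356,.0034),.008,.17)[0],rimfit(P,zc,(.4356,.0034),9.8,.008,.17))
E
```

```text
s20 ((435.7313232421875, 2.5853118896484375), (163.6618194580078, 276.06805419921875), 9.785865783691406) (array([436. ,   1.5]), array([162.]), array([272.]))
s20 ((435.7884216308594, 2.555816650390625), (163.89295959472656, 276.0682678222656), 9.832042694091797) (array([436.1,   1.6]), array([162.3]), array([272.4]))
t20 ((436.8254699707031, 2.1856842041015625), (162.24813842773438, 273.467529296875), 9.808493614196777) (array([436.8,   2.8]), array([161.]), array([270.7]))
t20 ((436.8254699707031, 2.1856842041015625), (162.24813842773438, 273.467529296875), 9.808493614196777) (array([436.7,   2.7]), array([161.4]), array([271.3]))
```

View pics/t20.png

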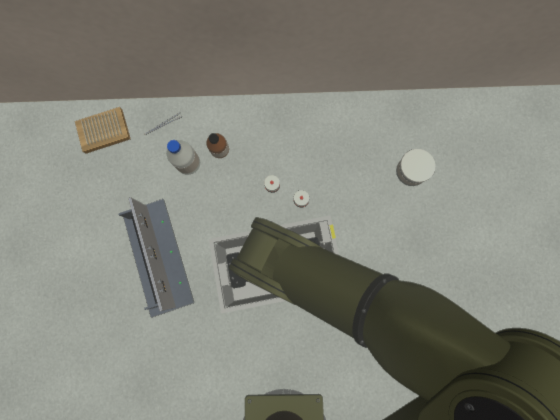

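```bash
python3 -m inch '[[2,0,-0.5,0.001,0,-0.002],[2.5,0,-0.5,0,0,0],[1.6,4,-0.2,0,0,0],[0,8,0,0,0,0],[0,12,0,0,0,0],[0,12,0,0,0,0],[0,10,0,0,0,0],[0,8,0,0,0,0],[0,6,0,0,0,0],[0,3,0,0,0,0],[0,0,0,0,0,0],[0,0,0,0,0,0]]'
python3 - <<'E'
from lib import *
plan([436.5,9,157],99.8)
s,d=snap("scene","s21"); P=cloud(d)
im=cv2.resize(d["img"][120:280,150:320],None,fx=4,fy=3.5,interpolation=cv2.INTER_CUBIC); cv2.imwrite("pics/s21c.png",np.clip(im*1.5,0,255).astype(np.uint8)[...,::-1])
z=s["tool_pos"][2]-.067+.1; print(rimfit(P,z,(.4365,.009),9.8,.008,.17),rim(P,z,(.4365,.009),.008,.17)[0])
E
```

```text
clock: 47.97
tool_pos: [0.4361, 0.011, 0.1668]
eef_rot: [0.455, 0.542, -0.541, -0.455]
contact_force: [-0.3, -0.5, -3.5]
opening: 0.129
 t 47.97 pos [436.1  11.  166.8] x-axis deg 99.88 down [ 0.001  0.002 -1.   ] open 11.3 F [-0.3 -0.5 -3.5] q [ 0.51  0.79 -1.08  2.16  1.01  0.83  0.51]
  shift now-axes [-2.   9.8 -0.1]
  turn to 99.8: yaw -0.1deg rotvec(tool) [0.001 0.001 0.001] shift after turn [-2.   9.8 -0.1]
  turn to 279.8: yaw 179.9deg rotvec(tool) [ 2.00e-03 -3.14e+00 -2.00e-03] shift after turn [2.  9.8 0.1]
(array([436.6,   8.8]), array([162.1]), array([271.9])) ((435.9871520996094, 9.862075805664062), (163.6302032470703, 276.0121765136719), 10.050564765930176)
```

View pics/s21c.png

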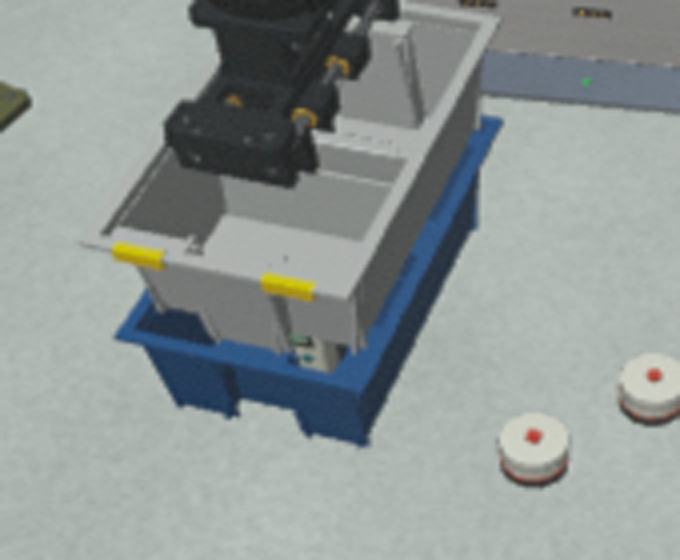

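```bash
python3 -m inch '[[-1,2,0,0,0,0],[0,2,0,0,0,0],[0,2,0,0,0,0],[0,1,0,0,0,0],[0,0,0,0,0,0]]'
python3 -m inch '[[0,1,0,0,0,0],[0,0.7,0,0,0,0],[0,0,0,0,0,0]]'

```

```text
clock: 48.43
tool_pos: [0.436, 0.0097, 0.1595]
eef_rot: [0.455, 0.542, -0.541, -0.455]
contact_force: [0.4, -0.1, -3.5]
opening: 0.133
clock: 48.68
tool_pos: [0.4361, 0.0098, 0.1579]
eef_rot: [0.455, 0.542, -0.541, -0.455]
contact_force: [0.5, 0.4, -3.7]
opening: 0.131
```

```bash
python3 -m inch '[[0,0.7,0,0,0,0],[0,0.7,0,0,0,0],[0,0,0,0,0,0]]'
python3 -m inch '[[0,0.6,0,0,0,0],[0,0.5,0,0,0,0],[0,0,0,0,0,0]]'

```

```text
clock: 48.93
tool_pos: [0.4363, 0.01, 0.1573]
eef_rot: [0.455, 0.542, -0.541, -0.455]
contact_force: [-1.4, -0.8, 4.2]
opening: 0.134
clock: 49.18
tool_pos: [0.4364, 0.01, 0.1571]
eef_rot: [0.456, 0.542, -0.541, -0.454]
contact_force: [-3.3, -3.0, 16.4]
opening: 0.13
```

The tray came to rest at the expected height of TCP 157 mm. I'll release and look.

```bash
python3 -m inch '[[0,0,0,0,0,0],[0,0,0,0,0,0],[0,0,0,0,0,0],[0,0,0,0,0,0],[0,0,0,0,0,0]]' 40
python3 -m inch '[[0,-5,0,0,0,0],[0,-12,0,0,0,0],[0,-20,0,0,0,0],[0,-20,0,0,0,0],[0,-20,0,0,0,0],[0,-20,0,0,0,0],[0,-15,0,0,0,0],[0,0,-15,0,0,0],[0,0,-30,0,0,0],[0,0,-30,0,0,0],[0,0,-20,0,0,0],[0,0,0,0,0,0]]' 40
python3 - <<'E'
from lib import *
s,d=snap("scene","s22"); P=cloud(d)
print(rimfit(P,.19,(.4365,.009),9.8,.008,.19),rim(P,.19,(.4365,.009),.008,.19)[0])
m=(np.abs(P[...,2]-.19)<.012)&(np.hypot(P[...,0]-.4365,P[...,1]-.009)<.17); print("rim z",np.median(P[m][:,2]))
im=cv2.resize(d["img"][120:280,150:320],None,fx=4,fy=3.5,interpolation=cv2.INTER_CUBIC); cv2.imwrite("pics/s22c.png",np.clip(im*1.5,0,255).astype(np.uint8)[...,::-1])
s,d=snap("top","t22"); P=cloud(d); print(rimfit(P,.19,(.4365,.009),9.8,.008,.19))
plan([640,-64,150])
E
```

```text
clock: 49.6
tool_pos: [0.4362, 0.0099, 0.1554]
eef_rot: [0.455, 0.542, -0.541, -0.455]
contact_force: [0.0, 0.1, 0.0]
opening: 0.451
clock: 50.6
tool_pos: [0.5331, 0.027, 0.2678]
eef_rot: [0.456, 0.543, -0.539, -0.456]
contact_force: [0.3, -0.2, 0.1]
opening: 0.455
(array([436.9,   7.7]), array([162.2]), array([271.4])) ((436.3433837890625, 7.8112030029296875), (164.5194549560547, 275.9895935058594), 9.704843521118164)
rim z 0.18929953123410798
(array([436.4,  12.4]), array([160.7]), array([265.]))
 t 50.7 pos [529.3  26.4 267.5] x-axis deg 99.89 down [-0.     0.002 -1.   ] open 40.2 F [-0.7  0.8 -0.3] q [ 0.51  0.76 -1.18  1.79  0.78  1.14  0.82]
  shift now-axes [-108.3  117.2  -93.6]
```

View pics/s22c.png

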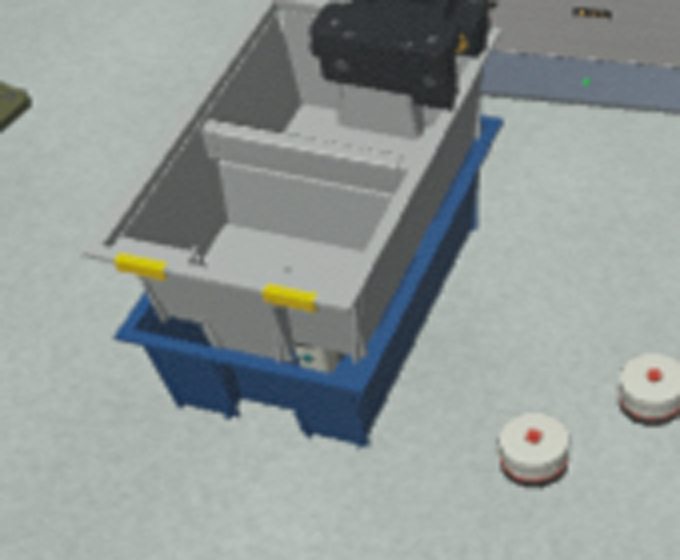

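View pics/t22.png

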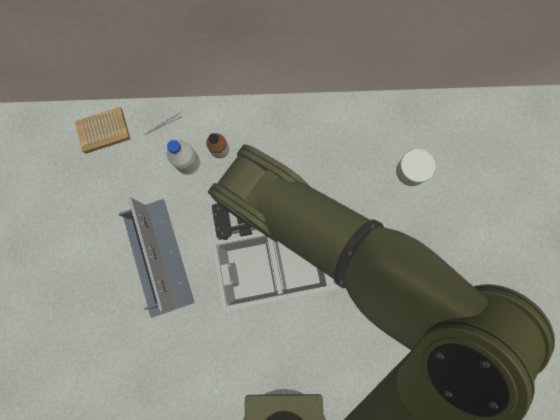

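The stack is seated: the grey rim is at 189 mm (190 expected), centred within 1 mm, tabs at the near end. Next are the cassettes. I'll turn the jaws so the camera side faces away from the stack and look at the knocked one first.

```bash
python3 -m inch '[[-15,0,-12,0,0,0],[-25,0,-22,0,0,0],[-28,0,-24,0,0,0],[-25,0,-22,0,0,0],[-15,0,-14,0,0,0],[0,0,0,0,0.12,0],[0,0,0,0,0.12,0],[0,0,0,0,0.12,0],[0,0,0,0,0.12,0],[0,0,0,0,0.12,0],[0,0,0,0,0.12,0],[0,0,0,0,0.12,0]]' 64 12
python3 -m inch '[[0,0,0,0,0.12,0],[0,0,0,0,0.12,0],[0,0,0,0,0.12,0],[0,0,0,0,0.12,0],[0,0,0,0,0.12,0],[0,0,0,0,0.12,0],[0,0,0,0,0.12,0],[0,0,0,0,0.12,0],[0,0,0,0,0.12,0],[0,0,0,0,0.12,0],[0,0,0,0,0.12,0],[0,0,0,0,0.12,0]]'
python3 -m inch '[[0,0,0,0,0.12,0],[0,0,0,0,0.12,0],[0,0,0,0,0.12,0],[0,0,0,0,0.12,0],[0,0,0,0,0.12,0],[0,0,0,0,0.12,0],[0,0,0,0,0.12,0],[0,0,0,0,0,0],[0,0,0,0,0,0]]'
python3 - <<'E'
from lib import *
plan([626.5,-62,150],99.8)
s,d=snap("wrist","w23")
P=cloud(d,s)
m=(P[...,2]>.026)&(P[...,2]<.037)&(P[...,0]>.55)
k,l,st,c=cv2.connectedComponentsWithStats(m.astype(np.uint8))
for i in range(1,k):
    if st[i,4]>200: q=P[l==i]*1000; print(st[i,4],c[i],cv2.minEnclosingCircle(q[:,:2].astype(np.float32)),np.median(q,0))
E
```

```text
clock: 51.7
tool_pos: [0.6392, -0.0643, 0.2677]
eef_rot: [-0.636, -0.307, 0.307, 0.638]
contact_force: [0.4, 0.3, -0.5]
opening: 0.729
clock: 52.7
tool_pos: [0.6391, -0.0641, 0.2676]
eef_rot: [-0.681, 0.19, -0.189, 0.682]
contact_force: [-0.4, 0.3, -1.2]
opening: 0.726
clock: 53.45
tool_pos: [0.6396, -0.0642, 0.2676]
eef_rot: [-0.547, 0.449, -0.448, 0.547]
contact_force: [0.2, -0.2, 0.8]
opening: 0.726
 t 53.45 pos [639.6 -64.2 267.6] x-axis deg -78.69 down [-0.001  0.002 -1.   ] open 64.0 F [ 0.2 -0.2  0.8] q [ 0.21  0.7  -0.35  1.47  0.26  1.02 -1.57]
  shift now-axes [ -4.5 117.6 -12.4]
  turn to 99.8: yaw 178.5deg rotvec(tool) [-3.000e-03 -3.115e+00 -0.000e+00] shift after turn [  4.4 117.6  12.6]
  turn to 279.8: yaw -1.5deg rotvec(tool) [ 0.     0.026 -0.002] shift after turn [ -4.4 117.6 -12.6]
474 [27.01054852 33.16877637] ((739.3199462890625, 251.7130584716797), 33.95676803588867) [739.43580806 231.65964445  31.48350915]
224 [106.125       18.75446429] ((771.9940185546875, 158.57669067382812), 23.005231857299805) [769.79521178 146.52963944  31.20963518]
1029 [213.61127308 135.07385811] ((670.7881469726562, 19.34294319152832), 22.03304100036621) [671.931857    18.60163243  34.15037275]
429 [508.25174825 167.6013986 ] ((701.6596069335938, -370.388427734375), 43.133079528808594) [ 704.21231286 -341.24404829   31.68284085]
888 [272.74099099 183.86824324] ((625.7026977539062, -61.95656204223633), 21.928205490112305) [627.12923193 -61.77990883  34.13436737]
```

View pics/w23.png

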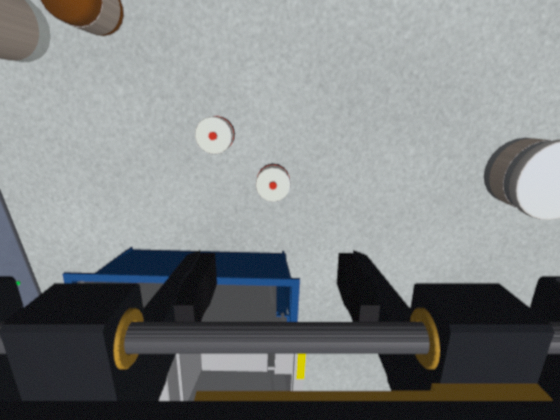

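Cassettes are at (626,−62) and (671,19), matching the scene view. I'll go down on the first.

```bash
python3 -m inch '[[-4.5,5,-13,0,0.026,0],[0,15,0,0,0,0],[0,25,0,0,0,0],[0,30,0,0,0,0],[0,32,0,0,0,0],[0,32,0,0,0,0],[0,30,0,0,0,0],[0,22,0,0,0,0],[0,14,0,0,0,0],[0,0,0,0,0,0],[0,0,0,0,0,0]]' 64 12
python3 - <<'E'
from lib import *
plan([626,-62,25],99.8)
s,d=snap("wrist","w24")
E
```

```text
clock: 54.42
tool_pos: [0.6272, -0.062, 0.0626]
eef_rot: [-0.54, 0.456, -0.456, 0.541]
contact_force: [-0.3, 0.2, -0.3]
opening: 0.729
 t 54.42 pos [627.2 -62.   62.6] x-axis deg -80.33 down [ 0.     0.002 -1.   ] open 64.2 F [-0.3  0.2 -0.3] q [ 0.16  0.94 -0.25  1.66  0.37  0.59 -1.7 ]
  shift now-axes [-0.2 37.6 -1.2]
  turn to 99.8: yaw -179.9deg rotvec(tool) [ 3.000e-03  3.139e+00 -1.000e-03] shift after turn [ 0.2 37.6  1.2]
  turn to 279.8: yaw 0.1deg rotvec(tool) [-0.001 -0.002 -0.002] shift after turn [-0.2 37.6 -1.2]
```

View pics/w24.png

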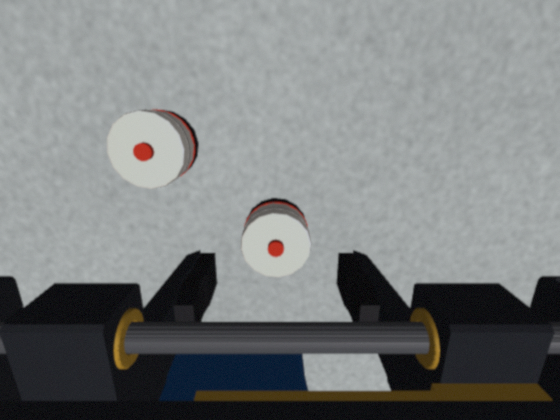

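```bash
python3 -m inch '[[-0.2,10,-1.2,0,0,-0.002],[0,12,0,0,0,0],[0,10,0,0,0,0],[0,5,0,0,0,0],[0,0,0,0,0,0],[0,0,0,0,0,0]]' 64 12
python3 -m inch '[[0,0,0,0,0,0],[0,0,0,0,0,0],[0,0,0,0,0,0],[0,0,0,0,0,0],[0,0,0,0,0,0],[0,0,0,0,0,0]]' 30 12
python3 - <<'E'
from lib import *
plan([626,-62,25],99.8)
E
```

```text
clock: 54.97
tool_pos: [0.6258, -0.0621, 0.025]
eef_rot: [0.54, -0.456, 0.456, -0.54]
contact_force: [-0.4, 0.4, -0.2]
opening: 0.724
clock: 55.47
tool_pos: [0.6265, -0.0622, 0.026]
eef_rot: [-0.54, 0.456, -0.457, 0.54]
contact_force: [-0.9, -0.4, 3.4]
opening: 0.497
 t 55.47 pos [626.5 -62.2  26. ] x-axis deg -80.39 down [ 0.002 -0.001 -1.   ] open 43.8 F [-0.9 -0.4  3.4] q [ 0.15  0.99 -0.23  1.67  0.39  0.52 -1.72]
  shift now-axes [-0.3  1.  -0.4]
  turn to 99.8: yaw -179.8deg rotvec(tool) [-2.000e-03  3.138e+00 -3.000e-03] shift after turn [0.3 1.  0.4]
  turn to 279.8: yaw 0.2deg rotvec(tool) [-0.002 -0.003  0.001] shift after turn [-0.3  1.  -0.4]
```

```bash
python3 -m inch '[[0,-4,0,0,0,0],[0,-10,0,0,0,0],[0,-18,0,0,0,0],[0,-24,0,0,0,0],[0,-26,0,0,-0.05,0],[0,-28,0,0,-0.1,0],[0,-28,0,0,-0.12,0],[0,-28,0,0,-0.12,0],[0,-26,0,0,-0.12,0],[0,-22,0,0,-0.12,0],[0,-14,0,0,-0.12,0],[0,-6,0,0,-0.12,0]]' 30 12
python3 -m inch '[[0,0,0,0,-0.12,0],[0,0,0,0,-0.12,0],[0,0,0,0,-0.12,0],[0,0,0,0,-0.12,0],[0,0,0,0,-0.12,0],[0,0,0,0,-0.1,0],[0,0,0,0,0,0],[0,0,0,0,0,0]]'
python3 - <<'E'
from lib import *
plan([446.5,-48.5,250],9.8)
s,d=snap("wrist","w25")
E
```

```text
clock: 56.47
tool_pos: [0.6268, -0.062, 0.2632]
eef_rot: [-0.683, 0.182, -0.186, 0.683]
contact_force: [0.4, 0.1, -0.6]
opening: 0.493
clock: 57.13
tool_pos: [0.6257, -0.0622, 0.2599]
eef_rot: [0.705, 0.058, -0.058, -0.704]
contact_force: [-1.0, -0.7, -0.9]
opening: 0.494
 t 57.13 pos [625.7 -62.2 259.9] x-axis deg 9.4 down [ 0.001 -0.001 -1.   ] open 43.5 F [-1.  -0.7 -0.9] q [ 0.43  0.77 -0.79  1.51  0.58  1.11 -0.32]
  shift now-axes [-174.5    9.7   42.8]
  turn to 9.8: yaw 0.4deg rotvec(tool) [ 0.001 -0.007  0.001] shift after turn [-174.2    9.9   44. ]
  turn to 189.8: yaw -179.6deg rotvec(tool) [-1.000e-03  3.135e+00  1.000e-03] shift after turn [174.2   9.9 -44. ]
```

View pics/w25.png

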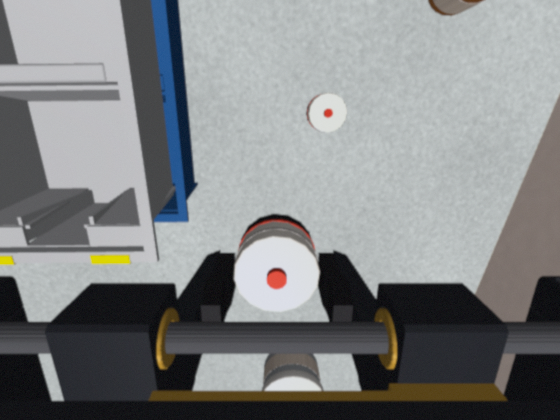

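The cassette is held upright at (277,265). I'll carry it over the grey tray's tab-end compartment.

```bash
python3 -m inch '[[-8,0,2,0,-0.007,0],[-16,0,4,0,0,0],[-24,0,6,0,0,0],[-28,0,7.2,0,0,0],[-28,0,7.2,0,0,0],[-26,0,6.6,0,0,0],[-20,0,5,0,0,0],[-14,0,3.5,0,0,0],[-7,0,2,0,0,0],[-3,0,0.5,0,0,0],[0,0,0,0,0,0],[0,0,0,0,0,0]]'
python3 - <<'E'
from lib import *
plan([446.5,-48.5,131],9.8)
s,d=snap("wrist","w26")
P=cloud(d,s); print("cassette top - TCP", np.nanmedian(P[285:300,250:300,2])*1000-s["tool_pos"][2]*1000)
E
```

```text
clock: 58.18
tool_pos: [0.448, -0.0487, 0.2596]
eef_rot: [0.705, 0.062, -0.06, -0.704]
contact_force: [-0.4, 0.0, 0.6]
opening: 0.496
 t 58.18 pos [448.  -48.7 259.6] x-axis deg 9.91 down [ 0.002 -0.    -1.   ] open 43.7 F [-0.4  0.   0.6] q [ 0.56  0.54 -0.85  2.02  0.56  0.82 -0.44]
  shift now-axes [ -1.7 128.6   0.6]
  turn to 9.8: yaw -0.1deg rotvec(tool) [0.001 0.002 0.002] shift after turn [ -1.4 128.6   0.5]
  turn to 189.8: yaw 179.9deg rotvec(tool) [ 3.00e-03 -3.14e+00 -1.00e-03] shift after turn [  1.4 128.6  -0.5]
cassette top - TCP 8.309962184343078
```

View pics/w26.png

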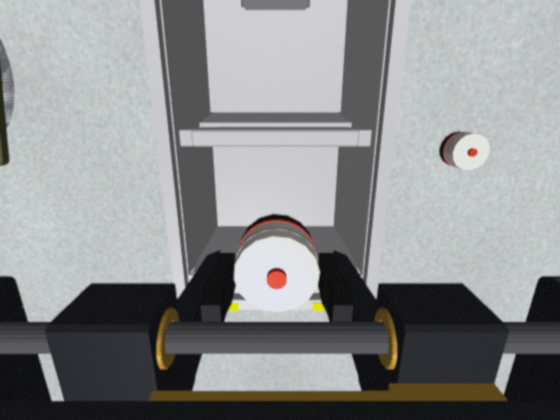

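```bash
python3 -m inch '[[-1.5,6,0.5,0.001,0.002,0.002],[0,14,0,0,0,0],[0,20,0,0,0,0],[0,20,0,0,0,0],[0,20,0,0,0,0],[0,18,0,0,0,0],[0,13,0,0,0,0],[0,9,0,0,0,0],[0,5,0,0,0,0],[0,2,0,0,0,0],[0,0,0,0,0,0],[0,0,0,0,0,0]]'
python3 - <<'E'
from lib import *
plan([446.5,-48.5,129],9.8)
E
```

```text
clock: 59.23
tool_pos: [0.4455, -0.0484, 0.1326]
eef_rot: [-0.704, -0.061, 0.061, 0.705]
contact_force: [-0.7, -0.3, -0.3]
opening: 0.493
 t 59.23 pos [445.5 -48.4 132.6] x-axis deg 9.85 down [-0.001  0.    -1.   ] open 43.4 F [-0.7 -0.3 -0.3] q [ 0.38  0.72 -0.61  2.17  0.88  0.51 -0.73]
  shift now-axes [ 0.9  3.6 -0.2]
  turn to 9.8: yaw -0.1deg rotvec(tool) [-0.     0.001 -0.001] shift after turn [ 0.9  3.6 -0.2]
  turn to 189.8: yaw 179.9deg rotvec(tool) [-1.000e-03 -3.141e+00  0.000e+00] shift after turn [-0.9  3.6  0.2]
```

```bash
python3 -m inch '[[0,1.5,0,0,0,0],[0,1.5,0,0,0,0],[0,0,0,0,0,0]]'
python3 -m inch '[[0,1,0,0,0,0],[0,0,0,0,0,0]]'
python3 - <<'E'
from lib import *
s,d=snap("scene","s27")
im=cv2.resize(d["img"][110:270,150:320],None,fx=4,fy=3.5,interpolation=cv2.INTER_CUBIC); cv2.imwrite("pics/s27c.png",np.clip(im*1.5,0,255).astype(np.uint8)[...,::-1])
plan(None)
E
```

```text
clock: 59.48
tool_pos: [0.4453, -0.0486, 0.1295]
eef_rot: [0.705, 0.06, -0.061, -0.704]
contact_force: [-0.3, -0.0, -0.6]
opening: 0.493
clock: 59.65
tool_pos: [0.4452, -0.0486, 0.1284]
eef_rot: [-0.704, -0.06, 0.061, 0.705]
contact_force: [0.2, 0.4, 0.0]
opening: 0.49
 t 59.7 pos [445.2 -48.6 128.4] x-axis deg 9.85 down [-0.001 -0.    -1.   ] open 43.3 F [-0.6  0.1 -0.8] q [ 0.38  0.73 -0.6   2.17  0.89  0.5  -0.75]
```

View pics/s27c.png

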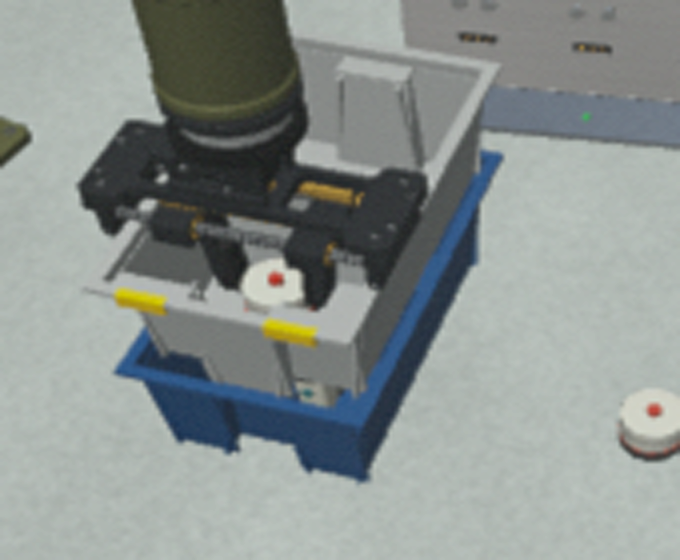

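The body just clears the rim, which leaves about 10 mm between the cassette and the floor. No lower pose is possible, so I'll release here.

```bash
python3 -m inch '[[0,1,0,0,0,0],[0,0,0,0,0,0],[0,0,0,0,0,0]]'
python3 -m inch '[[0,0,0,0,0,0],[0,0,0,0,0,0],[0,0,0,0,0,0],[0,0,0,0,0,0]]' 62 12
python3 -m inch '[[0,-5,0,0,0,0],[0,-12,0,0,0,0],[0,-20,0,0,0,0],[0,-25,0,0,0,0],[0,-25,0,0,0,0],[0,-25,0,0,0,0],[0,-15,0,0,0,0],[0,0,0,0,0,0],[0,0,0,0,0,0]]' 62 12
python3 - <<'E'
from lib import *
s,d=snap("wrist","w28"); 
plan([671.2,19.4,250],9.8)
s,d=snap("scene","s28"); P=cloud(d)
a=np.radians(9.8); ex=np.array([np.cos(a),np.sin(a)]); ey=np.array([-ex[1],ex[0]])
m=(P[...,2]>.118)&(P[...,2]<.136)&(np.hypot(P[...,0]-.446,P[...,1]+.0485)<.06); q=P[m]*1000; print(len(q),q.mean(0),np.percentile(q[:,2],[5,95]))
print(rimfit(P,.19,(.4365,.009),9.8,.008,.19))
im=cv2.resize(d["img"][110:270,150:320],None,fx=4,fy=3.5,interpolation=cv2.INTER_CUBIC); cv2.imwrite("pics/s28c.png",np.clip(im*1.5,0,255).astype(np.uint8)[...,::-1])
E
```

```text
clock: 59.95
tool_pos: [0.4451, -0.0485, 0.1273]
eef_rot: [-0.704, -0.06, 0.061, 0.705]
contact_force: [0.4, 0.6, 0.5]
opening: 0.495
clock: 60.28
tool_pos: [0.4452, -0.0485, 0.1274]
eef_rot: [-0.704, -0.06, 0.061, 0.705]
contact_force: [-0.4, 0.5, -0.3]
opening: 0.702
clock: 61.03
tool_pos: [0.4455, -0.0487, 0.255]
eef_rot: [0.705, 0.061, -0.06, -0.704]
contact_force: [-0.5, 0.5, -0.6]
opening: 0.704
 t 61.08 pos [444.9 -48.8 254.1] x-axis deg 9.84 down [-0.002 -0.    -1.   ] open 62.2 F [-0.  -1.4 -1. ] q [ 0.56  0.54 -0.85  2.04  0.57  0.81 -0.45]
  shift now-axes [234.6   3.7  28.5]
  turn to 9.8: yaw -0.0deg rotvec(tool) [ 0.     0.001 -0.002] shift after turn [234.6   4.1  28.7]
  turn to 189.8: yaw 180.0deg rotvec(tool) [-3.000e-03 -3.141e+00 -0.000e+00] shift after turn [-234.6    4.1  -28.7]
358 [444.3028574  -31.7201936  127.04536599] [119.21784433 133.93153102]
(array([437.2,   7.9]), array([161.7]), array([271.6]))
```

View pics/s28c.png

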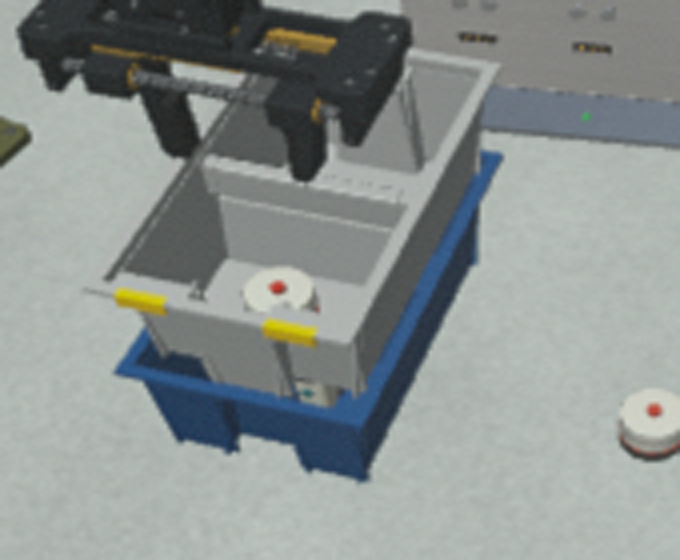

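View pics/w28.png

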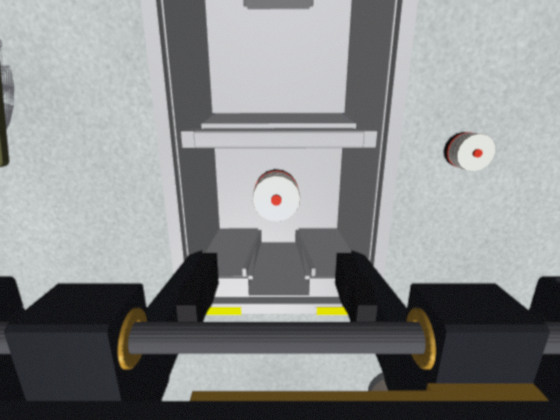

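The first cassette stands upright in the tab-end compartment, at (277,195) in the wrist view. For the second I'll keep this jaw yaw.

```bash
python3 -m inch '[[12,0,1.5,0,0,0],[22,0,2.6,0,0,0],[30,0,3.7,0,0,0],[33,0,4,0,0,0],[33,0,4,0,0,0],[33,0,4,0,0,0],[28,0,3.5,0,0,0],[22,0,2.6,0,0,0],[14,0,1.8,0,0,0],[7,0,1,0,0,0],[0,0,0,0,0,0],[0,0,0,0,0,0]]' 64 12
python3 - <<'E'
from lib import *
s,d=snap("wrist","w29"); P=cloud(d,s)
m=(P[...,2]>.026)&(P[...,2]<.037)&(P[...,0]>.6)&(np.hypot(P[...,0]-.671,P[...,1]-.02)<.06)
q=P[m]*1000; print(len(q),cv2.minEnclosingCircle(q[:,:2].astype(np.float32)) if len(q) else 0)
plan([671.2,19.4,60],9.8)
E
```

```text
clock: 62.13
tool_pos: [0.6699, 0.0198, 0.2529]
eef_rot: [0.705, 0.06, -0.062, -0.704]
contact_force: [0.1, -0.3, -0.6]
opening: 0.73
981 ((671.3079223632812, 19.609149932861328), 21.966819763183594)
 t 62.18 pos [669.8  19.4 253.3] x-axis deg 9.88 down [-0.003 -0.001 -1.   ] open 64.0 F [ 0.3 -0.4 -0.4] q [ 0.27  0.83 -0.77  1.38  0.59  1.17 -0.39]
  shift now-axes [  2.  193.3  -0.2]
  turn to 9.8: yaw -0.1deg rotvec(tool) [ 0.     0.001 -0.003] shift after turn [  1.4 193.3  -0.3]
  turn to 189.8: yaw 179.9deg rotvec(tool) [-5.00e-03 -3.14e+00 -1.00e-03] shift after turn [ -1.4 193.3   0.3]
```

View pics/w29.png

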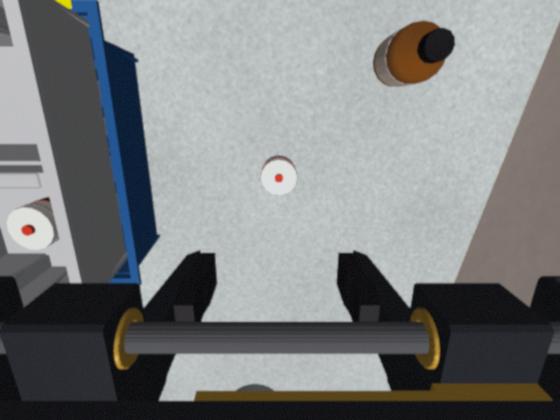

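```bash
python3 -m inch '[[1.5,6,0,0,0.001,-0.003],[0,18,0,0,0,0],[0,28,0,0,0,0],[0,32,0,0,0,0],[0,32,0,0,0,0],[0,32,0,0,0,0],[0,24,0,0,0,0],[0,15,0,0,0,0],[0,5,0,0,0,0],[0,0,0,0,0,0],[0,0,0,0,0,0]]' 64 12
python3 - <<'E'
from lib import *
plan([671.3,19.5,25],9.8)
s,d=snap("wrist","w30")
E
```

```text
clock: 63.1
tool_pos: [0.6735, 0.0204, 0.0634]
eef_rot: [-0.704, -0.062, 0.059, 0.705]
contact_force: [0.5, 0.2, 1.3]
opening: 0.725
 t 63.1 pos [673.5  20.4  63.4] x-axis deg 9.78 down [ 0.004  0.001 -1.   ] open 63.9 F [0.5 0.2 1.3] q [ 0.22  1.04 -0.65  1.51  0.77  0.85 -0.54]
  shift now-axes [-2.5 38.4 -0.6]
  turn to 9.8: yaw 0.0deg rotvec(tool) [-0.001 -0.     0.004] shift after turn [-2.4 38.4 -0.5]
  turn to 189.8: yaw -180.0deg rotvec(tool) [-6.000e-03  3.141e+00 -1.000e-03] shift after turn [ 2.4 38.4  0.5]
```

View pics/w30.png

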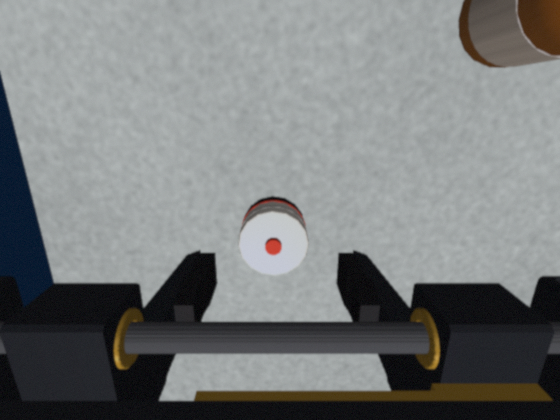

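```bash
python3 -m inch '[[-2.4,10,-0.5,0,0,0.003],[0,12,0,0,0,0],[0,10,0,0,0,0],[0,6,0,0,0,0],[0,0,0,0,0,0],[0,0,0,0,0,0]]' 64 12
python3 -m inch '[[0,0,0,0,0,0],[0,0,0,0,0,0],[0,0,0,0,0,0],[0,0,0,0,0,0],[0,0,0,0,0,0],[0,0,0,0,0,0]]' 30 12
python3 -m inch '[[0,-4,0,0,0,0],[0,-10,0,0,0,0],[0,-18,0,0,0,0],[0,-24,0,0,0,0],[0,-28,0,0,0,0],[0,-30,0,0,0,0],[0,-30,0,0,0,0],[0,-28,0,0,0,0],[0,-26,0,0,0,0],[0,-20,0,0,0,0],[0,-12,0,0,0,0],[0,-5,0,0,0,0]]' 30 12
python3 - <<'E'
from lib import *
a=np.radians(9.8); print(436.7-58*np.sin(a), 8+58*np.cos(a))
plan([426.8,65.2,250],9.8)
s,d=snap("wrist","w31")
P=cloud(d,s); print("cassette top - TCP", np.nanmedian(P[285:300,250:300,2])*1000-s["tool_pos"][2]*1000)
E
```

```text
clock: 63.65
tool_pos: [0.6701, 0.0193, 0.0233]
eef_rot: [-0.704, -0.06, 0.061, 0.705]
contact_force: [0.1, 0.2, -0.2]
opening: 0.724
clock: 64.15
tool_pos: [0.6709, 0.0194, 0.0246]
eef_rot: [-0.704, -0.06, 0.06, 0.705]
contact_force: [0.3, -0.3, 1.6]
opening: 0.494
clock: 65.15
tool_pos: [0.6714, 0.0197, 0.2618]
eef_rot: [-0.704, -0.061, 0.06, 0.705]
contact_force: [0.8, 1.3, -0.8]
opening: 0.495
426.8278490483701 65.15365811204242
 t 65.15 pos [671.4  19.7 261.8] x-axis deg 9.8 down [ 0.002  0.001 -1.   ] open 43.6 F [ 0.8  1.3 -0.8] q [ 0.27  0.82 -0.77  1.37  0.58  1.18 -0.39]
  shift now-axes [-233.4   11.2   86.5]
  turn to 9.8: yaw 0.0deg rotvec(tool) [-0.     0.     0.002] shift after turn [-233.3   11.8   86.5]
  turn to 189.8: yaw -180.0deg rotvec(tool) [ 0.004 -3.142  0.   ] shift after turn [233.3  11.8 -86.5]
cassette top - TCP 9.673757756575583
```

View pics/w31.png

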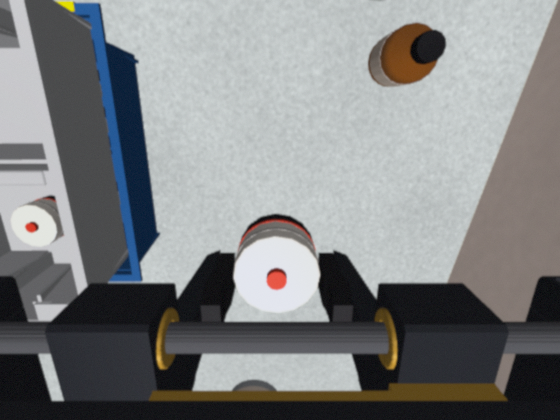

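Held upright at (277,265). Over to the other compartment.

```bash
python3 -m inch '[[-8,0,3,0,0,0],[-16,0,6,0,0,0],[-25,0,9.2,0,0,0],[-30,0,11.1,0,0,0],[-32,0,11.9,0,0,0],[-32,0,11.9,0,0,0],[-30,0,11.1,0,0,0],[-25,0,9.2,0,0,0],[-17,0,6.3,0,0,0],[-11,0,4,0,0,0],[-6,0,2.5,0,0,0],[0,0,0,0,0,0]]'
python3 -m inch '[[0,0,0,0,0,0],[0,0,0,0,0,0]]'
python3 - <<'E'
from lib import *
plan([426.8,65.2,129],9.8)
s,d=snap("wrist","w32")
E
```

```text
clock: 66.2
tool_pos: [0.4258, 0.0645, 0.2588]
eef_rot: [0.705, 0.06, -0.062, -0.704]
contact_force: [-0.3, 0.8, -0.3]
opening: 0.495
clock: 66.37
tool_pos: [0.4283, 0.0646, 0.2591]
eef_rot: [-0.704, -0.06, 0.06, 0.705]
contact_force: [0.3, 0.3, -0.4]
opening: 0.492
 t 66.37 pos [428.3  64.6 259.1] x-axis deg 9.75 down [-0.001  0.    -1.   ] open 43.3 F [ 0.3  0.3 -0.4] q [ 0.3   0.51 -0.84  2.07  0.54  0.79 -0.7 ]
  shift now-axes [ -1.3 130.1   0.8]
  turn to 9.8: yaw 0.1deg rotvec(tool) [-0.001 -0.001 -0.001] shift after turn [ -1.4 130.1   0.8]
  turn to 189.8: yaw -179.9deg rotvec(tool) [ 2.000e-03  3.141e+00 -1.000e-03] shift after turn [  1.4 130.1  -0.8]
```

View pics/w32.png

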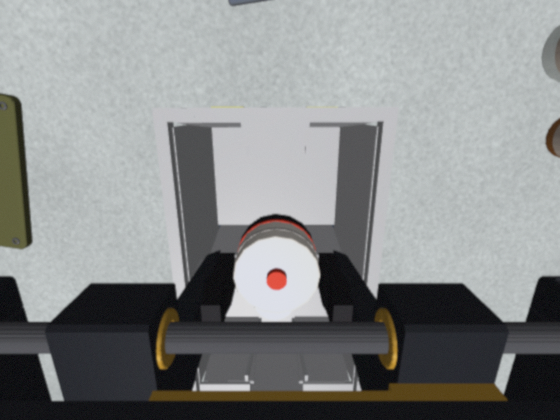

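```bash
python3 -m inch '[[-1.4,6,0.8,0,0,0],[0,14,0,0,0,0],[0,20,0,0,0,0],[0,20,0,0,0,0],[0,20,0,0,0,0],[0,18,0,0,0,0],[0,13,0,0,0,0],[0,9,0,0,0,0],[0,6,0,0,0,0],[0,2.5,0,0,0,0],[0,0,0,0,0,0],[0,0,0,0,0,0]]'
python3 - <<'E'
from lib import *
plan([426.8,65.2,127.5],9.8)
E
```

```text
clock: 67.42
tool_pos: [0.426, 0.0654, 0.131]
eef_rot: [-0.704, -0.06, 0.061, 0.705]
contact_force: [-0.2, -1.1, -0.4]
opening: 0.49
 t 67.42 pos [426.   65.4 131. ] x-axis deg 9.79 down [-0.001  0.    -1.   ] open 43.1 F [-0.2 -1.1 -0.4] q [ 0.1   0.71 -0.57  2.22  0.9   0.46 -1.03]
  shift now-axes [ 0.7  3.5 -0.3]
  turn to 9.8: yaw 0.0deg rotvec(tool) [-0.    -0.    -0.001] shift after turn [ 0.7  3.5 -0.3]
  turn to 189.8: yaw -180.0deg rotvec(tool) [ 1.000e-03  3.141e+00 -1.000e-03] shift after turn [-0.7  3.5  0.3]
```

```bash
python3 -m inch '[[0,1.5,0,0,0,0],[0,1.5,0,0,0,0],[0,0.5,0,0,0,0],[0,0,0,0,0,0],[0,0,0,0,0,0]]'
python3 -m inch '[[0,0,0,0,0,0],[0,0,0,0,0,0],[0,0,0,0,0,0],[0,0,0,0,0,0]]' 62 12
python3 -m inch '[[0,-5,0,0,0,0],[0,-12,0,0,0,0],[0,-20,0,0,0,0],[0,-25,0,0,0,0],[0,-25,0,0,0,0],[0,-25,0,0,0,0],[0,-15,0,0,0,0],[0,0,0,0,0,0],[0,0,0,0,0,0]]' 62 12
python3 -m inch '[[0,0,-15,0,0,0],[0,0,-30,0,0,0],[0,0,-38,0,0,0],[0,0,-40,0,0,0],[0,0,-40,0,0,0],[0,0,-40,0,0,0],[0,0,-40,0,0,0],[0,0,-40,0,0,0],[0,0,-38,0,0,0],[0,0,-30,0,0,0],[0,0,-15,0,0,0],[0,0,0,0,0,0]]' 62 12
python3 - <<'E'
from lib import *
plan(None)
s,d=snap("scene","s33"); P=cloud(d)
print("scene grey",rimfit(P,.19,(.4365,.009),9.8,.008,.19),rim(P,.19,(.4365,.009),.008,.19)[0])
m=(np.abs(P[...,2]-.19)<.012)&(np.hypot(P[...,0]-.4365,P[...,1]-.009)<.17)
q=P[m]*1000; A=np.c_[q[:,:2]-[436,8],np.ones(len(q))]; print("rim plane",np.linalg.lstsq(A,q[:,2],rcond=None)[0])
im=cv2.resize(d["img"][110:270,150:320],None,fx=4,fy=3.5,interpolation=cv2.INTER_CUBIC); cv2.imwrite("pics/s33c.png",np.clip(im*1.5,0,255).astype(np.uint8)[...,::-1])
s,d=snap("top","t33"); P=cloud(d)
print("top grey",rimfit(P,.19,(.4365,.009),9.8,.008,.19),rim(P,.19,(.4365,.009),.008,.19)[0])
x,y,z=P[...,0],P[...,1],P[...,2]
for c in((.4465,-.0485),(.4268,.0652)):
    m=(np.hypot(x-c[0],y-c[1])<.03)&(z>.115)&(z<.138); q=P[m]*1000; print("cas",len(q),cv2.minEnclosingCircle(q[:,:2].astype(np.float32)),np.percentile(q[:,2],[10,50,90]))
for n,c in(("tub",(.7,-.378)),("amber",(.772,.166)),("wash",(.735,.252))):
    for f in("t33","top0"):
        Q=cloud(dict(np.load(f+".npz"))); m=(np.hypot(Q[...,0]-c[0],Q[...,1]-c[1])<.07)&(Q[...,2]>.02); print(n,f,np.median(Q[m],0).round(3))
E
```

```text
clock: 67.83
tool_pos: [0.4258, 0.0652, 0.1275]
eef_rot: [-0.704, -0.06, 0.061, 0.705]
contact_force: [-0.5, -0.5, 0.3]
opening: 0.493
clock: 68.17
tool_pos: [0.4258, 0.0653, 0.1274]
eef_rot: [-0.704, -0.06, 0.061, 0.705]
contact_force: [-0.6, -0.4, 0.5]
opening: 0.699
clock: 68.92
tool_pos: [0.4261, 0.0651, 0.2549]
eef_rot: [0.705, 0.06, -0.06, -0.705]
contact_force: [-0.5, -0.4, -0.4]
opening: 0.704
clock: 69.92
tool_pos: [0.4869, -0.2999, 0.2518]
eef_rot: [0.705, 0.056, -0.059, -0.705]
contact_force: [0.2, 0.7, -0.8]
opening: 0.706
 t 69.92 pos [ 486.9 -299.9  251.8] x-axis deg 9.39 down [-0.004 -0.    -1.   ] open 62.2 F [ 0.2  0.7 -0.8] q [ 0.94  0.71 -0.83  1.69  0.6   1.02  0.06]
scene grey (array([436.8,   8.6]), array([162.3]), array([272.8])) ((436.32940673828125, 10.18988037109375), (163.79681396484375, 278.3836669921875), 9.90168571472168)
rim plane [ 1.04726664e-02 -3.24851169e-03  1.86869205e+02]
top grey (array([437.5,   9.2]), array([161.5]), array([271.3])) ((437.6104431152344, 8.970413208007812), (162.42982482910156, 273.1668395996094), 9.952922821044922)
cas 244 ((445.4423828125, -48.64435958862305), 21.82069969177246) [123.94301164 127.04281383 129.5925185 ]
cas 247 ((426.4070129394531, 64.58039855957031), 22.09868812561035) [124.43720166 127.27952468 129.48955459]
tub t33 [ 0.698 -0.375  0.065]
tub top0 [ 0.698 -0.375  0.065]
amber t33 [0.771 0.168 0.072]
amber top0 [0.77  0.168 0.072]
wash t33 [0.731 0.252 0.108]
wash top0 [0.731 0.252 0.108]
```

View pics/s33c.png

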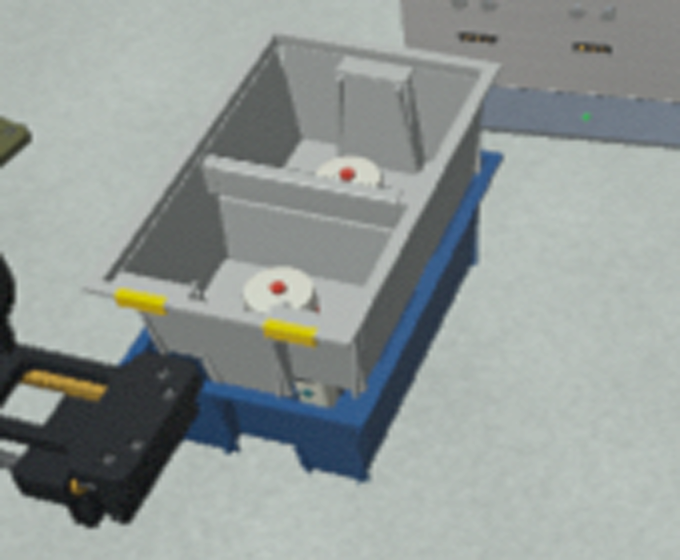

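View pics/t33.png

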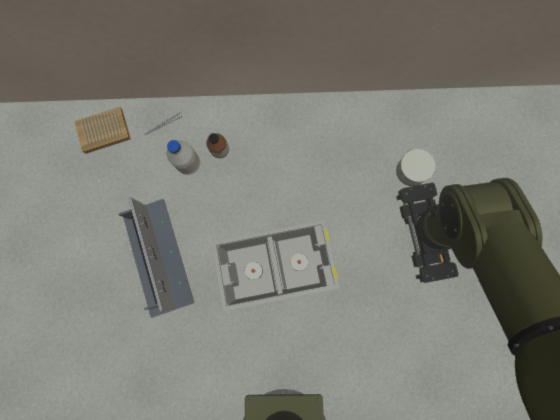

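Everything checks out: both cassette tops are at 127 mm (93 + 34), the stack is square and level, the bystanders have not moved, and no third cassette or leftover pump shows in any view. I'll hand the job in.

```bash
python3 -m inch '[[0,0,0,0,0,0],[0,0,0,0,0,0],[0,0,0,0,0,0]]'; python3 -c "
from plant import r
print(r.finish_job())"
```

```text
clock: 70.27
tool_pos: [0.4883, -0.2938, 0.2544]
eef_rot: [-0.704, -0.061, 0.062, 0.705]
contact_force: [-0.9, 0.5, 0.2]
opening: 0.704
the job is handed in; nothing more can be done
None
```

The kit is packed and the job was handed in at about 70 s of the 210 s allowed. All three pumps stand upright in the blue tray. The grey tray is stacked on it, turned half a turn with its tabs at the opposite end. Both cassettes stand upright in the grey tray, one in each compartment.

**Last checks:**
- **Stack:** I measured the grey rim at 187–189 mm, against 190 mm expected. It sits within about 1.5 mm of the blue tray's centre and within a fraction of a degree of its yaw. A rough plane fit gave about 0.01 rad of tilt; the fit also took in points off the rim, and I took the tilt as noise.
- **Cassettes:** both tops are at 127 mm, which is the height for standing on the grey floor. I found only two cassettes in any view.
- **Bystanders:** the tub and both bottles are where they started, within 1 mm.
- **Pumps:** they were upright when last seen, just before I stacked the grey tray. I could not see them fully after that.

**What did not go cleanly:**
- **Third pump:** after standing it in the tray I typed too small an opening on the retreat, so the fingers closed on it again and lifted it back out. It stayed level in the grip. I lowered it again until it touched the floor, and a later view showed it upright.
- **Cassette drop:** the gripper body cannot go below the tray rim, so each cassette was released about 8–10 mm above the floor. Both landed upright.
- **Knocked cassette:** one was shifted during the run, so I measured its position again before picking it up.

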